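# Load relay modules into a tester's gravity chute, all face up

### The arm

A 6-joint arm with a two-finger parallel gripper is mounted at the origin on the work surface. World frame = base frame: x ahead of the robot, y to its left, z up, the work surface at z = 0. Lengths are in m, angles in rad, forces in N, time in s.
With the tool pointing down it reaches from about 0.4 to 0.825 m from the base axis. Payload 7 kg.
Tool frame: the origin (TCP) lies at the centre of the arm's flange, where the gripper is bolted on; the fingertips stand 178 mm ahead of it and the grasp point (between the pads) lies 159 mm ahead of it; z points along the fingers, y is the direction in which the jaws open and shut (so a half turn about z gives the same grasp; the last joint's range is limited). The gripper opens to 88 mm and grips with 3 to 60 N. Pads are 19 mm wide; open, the fingers measure 130 mm over their backs; the gripper's body (78 mm by 193 mm) begins 47 mm behind the grasp point.
Start: joints at [1.555, 0.359, 0.012, 0, -1.224, -0.288], TCP at [0.202, 0.644, 0.405] pointing down, gripper open.
Joint ranges: [-3.07, 3.07], [-1.43, 2.12], [-1.02, 1.25], [-3.03, 1.67], [-3.05, -0], [-3.03, 3.03]. Speed limits (rad/s): [2.39, 2.39, 3.01, 3.14, 3.14, 3.14].

### API

Orientations are given as [roll, pitch, yaw] about the fixed x, y, z axes, in that order (R = Rz(yaw) Ry(pitch) Rx(roll)).
In Python, from station import arm gives the robot as it stands.
- The arm moves only by the shell command python3 -m handwheel 'ROWS' [OPENING] [FORCE]. ROWS is JSON, a list of rows, each a list of 4 numbers: the shift along the world's x, y, z in cm, then the turn about the world's z in rad. In form: [[dx, dy, dz, yaw], ...]. A call has 1 to 20 rows; each row shifts and turns the commanded pose from where the row before left it; what a row does not reach is not made up. A row lasts 1/10 s, in which the tool goes at most 50 mm and 8.59 degrees, less where a joint would pass 70% of its speed; a pose out of reach is approached as far as the arm can. A call is refused whole if a number of a shift passes 5 or a number of a turn 0.15, either way. A call with a gripper value outside its range is refused whole. OPENING is the closure, from 0 (fully open) to 1 (shut), set as the call begins (- or left out, the last holds). The fingers move at their own pace and stop on an object; FORCE is the grip in N (left out, the last holds). Time passes only in rows, so rows that do not move let the fingers close. It gives the time, the measured TCP pose, the force and the opening at its end, in the units of the state.
- arm.get_state(): the state, without advancing time (a new reading comes with each control period).
- arm.grab_frame(name): name is "scene" or "top" or "wrist"; returns a dict with "image" (384x512x3 uint8, red, green, blue), "depth" (384x512 float32, m along the optical axis (not along the pixel's ray), 0 where there is no reading), "vfov" (degrees; the focal length in pixels is half the picture's height over the tangent of half this angle, whatever the lens; pixels are square), "cx", "cy" (the principal point, pixels), "rvec" (rotation vector, rad) and "tvec" (3), from world to camera coordinates, as OpenCV has them. Camera axes: x right, y down, z forward; pixel columns grow to the right and rows downward; lengths in m; the calibration is good to about 2 mm. A picture is of the moment at which its call begins.
- arm.job_done(): hands the job in, once; it reports no verdict.
The state is a dict: "t": time; "q": joint angles; "qd": joint speeds; "joint_efforts": joint torques, N m; "eef_pos": TCP position; "ee_rot": TCP orientation; "force": force on the tool from outside, world axes, zero at the start; "moment": the same for the moment, N m; "width": finger opening in m.
Only numpy, scipy, OpenCV 4.12 (cv2) and the standard library are available. Lean on these libraries where they do the work, as an engineer would, in place of code of your own. Each camera call takes 0.05 s, during which the arm holds its last target.

### The job

Load the two loose light-grey relay modules with the blue ends into the gravity chute behind the one already there, each lying the same way as that one: rail side down on the lane, face up, blue end uphill, closed up in a row. One of them lies face down on the bench and has to be turned over in hand on the way. Set them down without dropping them or letting them topple, and leave the module already in the chute and everything else on the bench as it is.

Things in the scene. Friction and masses are not known exactly. Their poses are not given: they have to be found in the camera images.
- lane: Gravity chute: straight steel lane with slippery white floor, sloping 20 degrees. Origin: middle of the floor at the end stop (30 mm high, at the low end). x: uphill along the floor, y: across, z: square to the floor. Floor 335 x 42 mm between side guides, whose flared lips rise to 14 mm above the floor, 27 mm out from the middle. Open above and at the high end.
- lane_row (a point): Middle of the lane floor, 85 mm uphill of the end stop: where the next module's low end comes to lie. A module set flat on the lane slides down by itself to the stop or the module below it. Row places of module origins, from the stop along lane x: 42.5 mm (taken), 127.5 and 212.5 mm.
- chute: Stand and grey bench tester under the lane. Origin: on the bench, 70 mm below the lane's. Own y points along the lane's uphill direction, x away from the robot, z up. The foot plate is 120 mm wide, 12 mm thick, from y = -5 to 335 mm. The tester fills x = -120 to 60, y = -235 to -15 mm, to z = 145 mm.
- module_in_lane: The relay module that is already in the lane, against the end stop, lying as all must lie. Same shape as module_a.
- module_a: Loose relay module, starts face up on the bench. About 0.18 kg. Body 85 x 36 x 44 mm (its x, y, z) with a nose 45 mm long, 36 wide, centred on it up to z = 66 mm, whose flat top is the face (dark window). Underside (z = 0): rail side, orange clip. The last 16 mm at +x are blue, the rest light grey. Origin: centre of the underside; z out through the face, x to the blue end. Stands safely on an end or on its face.
- module_b: Loose relay module, starts face down on the bench (on its nose, rail side up, so its origin is 66 mm up). Same shape, axes and mass as module_a.
- module_in_lane_face (a point): module_in_lane: centre of its face, on top of the nose
- module_in_lane_blue_end (a point): module_in_lane: centre of its blue end wall, 42.5 mm along x and 22 mm up from its origin
- module_a_face (a point): module_a: centre of its face, on top of the nose
- module_a_blue_end (a point): module_a: centre of its blue end wall, 42.5 mm along x and 22 mm up from its origin
- module_b_face (a point): module_b: centre of its face, on top of the nose
- module_b_blue_end (a point): module_b: centre of its blue end wall, 42.5 mm along x and 22 mm up from its origin
- terminal_block: Bystander: beige terminal block lying on its side, 85 x 60 mm, 18 mm high. Origin: centre of its underside.
- power_unit: Bystander: black finned power unit, 90 x 54 mm, 58 mm high. Origin: centre of its underside.
- multimeter: Bystander: orange multimeter lying on its back, 160 x 78 mm, 42 mm high. Origin: centre of its underside.
- screwdriver: Bystander: screwdriver with a red handle, about 200 mm long, lying along its own x. Origin: its middle, on the bench.
- tape_roll: Bystander: green roll of tape, 104 mm across, 35 mm high, lying flat. Origin: centre of its underside.
Things that resemble listed ones, but are neither listed nor needed, are in the scene too. Leave any red look-alike of the module_in_lane alone.

How it is judged:
At the end, for the whole second after the job is handed in: All three modules lie face up, blue end uphill, flat on the lane floor and centred between the guides (within 6 mm), in a closed row from the end stop: origins 12 mm below to 18 mm above 42.5, 127.5 and 212.5 mm along the lane (the two loaded in either order), released, at rest (x of module_in_lane in the frame of lane between 0.0305 and 0.0605 m and y of module_in_lane in the frame of lane between -0.006 and 0.006 m and z of module_in_lane in the frame of lane between -0.006 and 0.006 m and z of module_in_lane_face in the frame of lane between 0.06 and 0.072 m and x of module_in_lane_blue_end in the frame of lane between 0.071 and 0.105 m and linear speed of module_in_lane below 0.02 m/s and ((x of module_a in the frame of lane between 0.1155 and 0.1455 m and y of module_a in the frame of lane between -0.006 and 0.006 m and z of module_a in the frame of lane between -0.006 and 0.006 m and z of module_a_face in the frame of lane between 0.06 and 0.072 m and x of module_a_blue_end in the frame of lane between 0.156 and 0.19 m and linear speed of each of module_a, module_b below 0.02 m/s and x of module_b in the frame of lane between 0.2005 and 0.2305 m and y of module_b in the frame of lane between -0.006 and 0.006 m and z of module_b in the frame of lane between -0.006 and 0.006 m and z of module_b_face in the frame of lane between 0.06 and 0.072 m and x of module_b_blue_end in the frame of lane between 0.241 and 0.275 m) or (x of module_b in the frame of lane between 0.1155 and 0.1455 m and y of module_b in the frame of lane between -0.006 and 0.006 m and z of module_b in the frame of lane between -0.006 and 0.006 m and z of module_b_face in the frame of lane between 0.06 and 0.072 m and x of module_b_blue_end in the frame of lane between 0.156 and 0.19 m and linear speed of each of module_b, module_a below 0.02 m/s and x of module_a in the frame of lane between 0.2005 and 0.2305 m and y of module_a in the frame of lane between -0.006 and 0.006 m and z of module_a in the frame of lane between -0.006 and 0.006 m and z of module_a_face in the frame of lane between 0.06 and 0.072 m and x of module_a_blue_end in the frame of lane between 0.241 and 0.275 m))); the robot touches nothing.
It fails at once if a module is dropped, thrown or left to topple (with no finger on it, it moves faster than 1.3 m/s or turns faster than 6 rad/s; sliding down the lane or settling by a few degrees is slower) (((linear speed of module_a above 1.3 m/s or angular speed of module_a above 6 rad/s) and contact force between the fingers and module_a below 0.05 N) or ((linear speed of module_b above 1.3 m/s or angular speed of module_b above 6 rad/s) and contact force between the fingers and module_b below 0.05 N)).
It fails at once if the module already in the lane is moved by more than 15 mm (distance of module_in_lane from where it was at the start of the episode above 0.015 m).
It fails at once if a bystander is moved by more than 25 mm (distance of any of terminal_block, power_unit, multimeter, screwdriver, tape_roll from where it was at the start of the episode above 0.025 m).
It also fails if it takes over 72 s, if anything falls off the work surface, if the arm or the gripper's body presses on something with over 40 N, if the wrist force passes 120 N, or if a joint passes its speed limit or range.

## Working session

There is one attempt and no reset: what is moved stays moved. The work goes in short steps, Python scripts to look and compute and a shell command to move; the robot and the scene stay as the last step left them, time stands still between calls to the robot, and variables do not carry over. Pictures are saved under pics/ and viewed, and the job is handed in when it is done.

```bash
ls; mkdir -p pics; cat > h.py <<'E'
import numpy as np,cv2
from station import arm
def grab(n,save=None):
    f=arm.grab_frame(n)
    if save: cv2.imwrite('pics/'+save+'.png',f['image'][:,:,::-1])
    return f
def cam(f):
    R,_=cv2.Rodrigues(np.array(f['rvec'],float)); t=np.array(f['tvec'],float).ravel()
    fl=f['image'].shape[0]/2/np.tan(np.radians(f['vfov'])/2)
    return R,t,fl
def ray(f,u,v):
    R,t,fl=cam(f); d=R.T@np.array([(u-f['cx'])/fl,(v-f['cy'])/fl,1.]); return -R.T@t,d
def onz(f,u,v,z):
    c,d=ray(f,u,v); return c+d*(z-c[2])/d[2]
def pt(f,u,v):
    c,d=ray(f,u,v); return c+d*f['depth'][int(v),int(u)]
def cloud(f):
    R,t,fl=cam(f); D=f['depth']; v,u=np.mgrid[:D.shape[0],:D.shape[1]]
    P=np.stack([(u-f['cx'])/fl*D,(v-f['cy'])/fl*D,D],-1)
    return (P-t)@R
def proj(f,p):
    R,t,fl=cam(f); q=R@np.array(p)+t; return fl*q[0]/q[2]+f['cx'],fl*q[1]/q[2]+f['cy']
E
python3 - <<'E'
from h import *
for n in ['scene','top','wrist']:
    f=grab(n,n+'0'); R,t,fl=cam(f); print(n,f['vfov'],-R.T@t,R[2])
s=arm.get_state();print(s)
E
```

```text
pics
scene 43.108303095366054 [1.29492966 0.70483044 1.39118563] [-0.48094464 -0.36146149 -0.79877271]
top 57.96383343879373 [0.38814093 0.1092291  1.16982108] [ 0.11109685  0.02638601 -0.99345924]
wrist 61.36534604037931 [0.27202098 0.6219024  0.38333858] [-0.25881106  0.08023908 -0.96258949]
{'t': 0.15, 'q': array([ 1.55509719e+00,  3.59255514e-01,  1.12796001e-02, -2.37517289e-04,
       -1.22410770e+00, -2.88054878e-01]), 'qd': array([ 0.00034987, -0.0012444 ,  0.00372222,  0.00275641, -0.00145465,
        0.00107802]), 'joint_efforts': array([-1.41224209e-03, -5.83275139e+01,  2.93290812e+01,  7.00127631e+00,
        8.79541039e-03, -9.72103908e-05]), 'eef_pos': array([0.20188941, 0.64396009, 0.40392387]), 'ee_rot': array([ 3.14029497e+00, -1.51621474e-04, -3.03834764e-01]), 'force': array([ 0.16569174, -0.07570254,  0.11605435]), 'moment': array([-0.01817306, -0.03068207,  0.05888796]), 'width': 0.08758428281898191}
```

View pics/scene0.png

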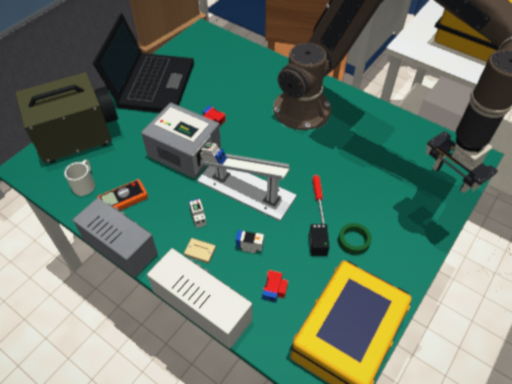

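View pics/top0.png

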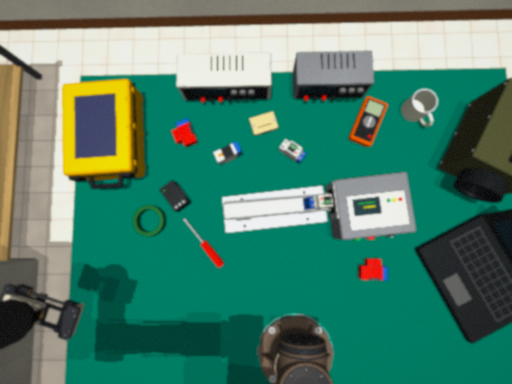

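View pics/wrist0.png

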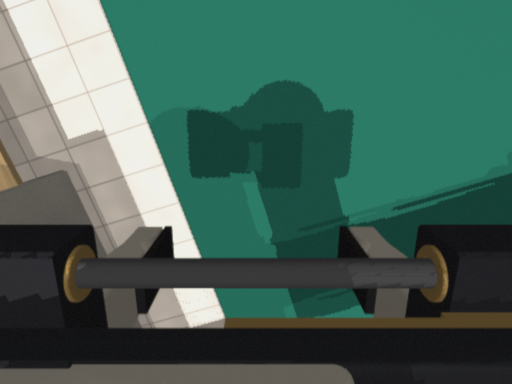

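```bash
python3 - <<'E'
from h import *
f=grab('top'); im=f['image'][:,:,::-1]
a=cv2.resize(im[115:245,165:325],(800,650),interpolation=cv2.INTER_CUBIC)[:600]
cv2.imwrite('pics/tz.png',a)
f=grab('scene'); im=f['image'][:,:,::-1]
b=cv2.resize(im[130:280,150:310],(640,600),interpolation=cv2.INTER_CUBIC)
cv2.imwrite('pics/sz.png',b)
E
```

```text
(no output)
```

View pics/tz.png

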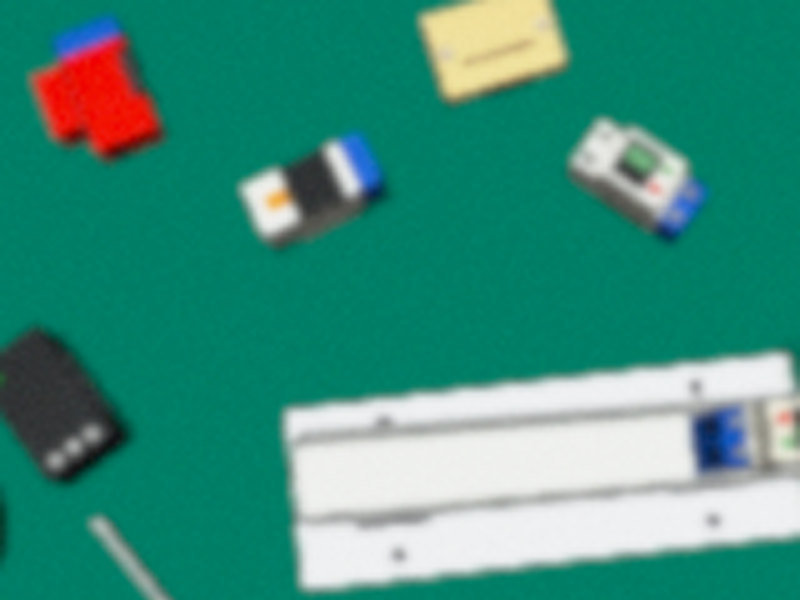

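View pics/sz.png

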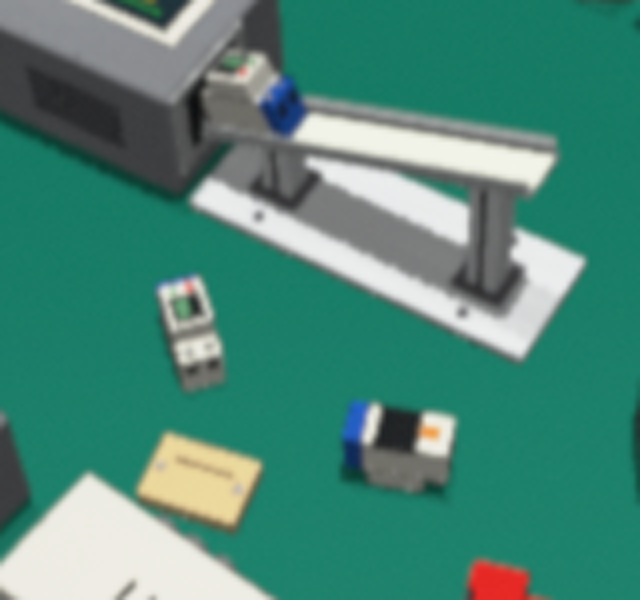

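```bash
python3 - <<'E'
from h import *
for n in ['top','scene']:
    f=grab(n); P=cloud(f); im=f['image'].astype(int); r,g,b=im[...,0],im[...,1],im[...,2]
    z=P[...,2]
    green=(g>r+40)&(g>b+10)
    roi=(P[...,0]>.15)&(P[...,0]<.75)&(P[...,1]>-.35)&(P[...,1]<.6)&(z>0.006)&(z<.2)&(f['depth']>0)&~green
    nl,lab,st,ce=cv2.connectedComponentsWithStats(roi.astype(np.uint8))
    for i in range(1,nl):
        if st[i,4]<25: continue
        m=lab==i; q=P[m]
        bl=m&(b>120)&(b>r+60)
        rect=cv2.minAreaRect(q[:,:2].astype(np.float32))
        print(n,ce[i].round(),st[i,4],'mean',q.mean(0).round(3),'zmax',np.percentile(q[:,2],98).round(3),'rect',np.round(rect[0],3),np.round(rect[1],3),round(rect[2],1),'blue',bl.sum(),P[bl].mean(0).round(3) if bl.any() else '')
E
```

```text
top [121. 148.] 2672 mean [0.65  0.54  0.113] zmax 0.137 rect [0.642 0.548] [0.105 0.215] 90.0 blue 0 
top [364. 132.] 562 mean [ 0.714 -0.243  0.033] zmax 0.044 rect [ 0.723 -0.249] [0.083 0.089] 65.7 blue 0 
top [185. 135.] 392 mean [0.714 0.359 0.034] zmax 0.041 rect [0.716 0.363] [0.075 0.066] 21.5 blue 2 [0.748 0.384 0.036]
top [263. 128.] 178 mean [0.738 0.094 0.017] zmax 0.023 rect [0.742 0.088] [0.031 0.085] 12.2 blue 0 
top [293. 151.] 350 mean [ 0.652 -0.002  0.05 ] zmax 0.07 rect [ 0.656 -0.004] [0.085 0.037] 54.3 blue 52 [ 0.635 -0.032  0.043]
top [228. 153.] 364 mean [0.645 0.21  0.06 ] zmax 0.07 rect [0.648 0.212] [0.037 0.083] 25.6 blue 57 [0.663 0.181 0.065]
top [330. 207.] 8573 mean [ 0.46  -0.1    0.112] zmax 0.179 rect [ 0.442 -0.057] [0.187 0.567] 5.9 blue 52 [ 0.475 -0.042  0.135]
top [175. 196.] 504 mean [0.506 0.383 0.055] zmax 0.062 rect [0.508 0.387] [0.089 0.055] 36.1 blue 0 
top [209. 249.] 288 mean [0.332 0.277 0.021] zmax 0.029 rect [0.355 0.299] [0.198 0.025] 40.2 blue 0 
top [373. 270.] 542 mean [ 0.265 -0.251  0.034] zmax 0.04 rect [ 0.268 -0.254] [0.0
[... 455 characters left out ...]
0.647 -0.011] [0.125 0.043] 54.5 blue 0 
scene [357. 231.] 92 mean [0.398 0.471 0.021] zmax 0.035 rect [0.401 0.471] [0.028 0.072] 14.1 blue 0 
scene [249. 241.] 484 mean [0.656 0.218 0.053] zmax 0.071 rect [0.653 0.208] [0.045 0.1  ] 20.0 blue 43 [0.664 0.181 0.064]
scene [205. 246.] 141 mean [0.738 0.098 0.018] zmax 0.025 rect [0.735 0.089] [0.031 0.09 ] 1.7 blue 0 
scene [350. 249.] 111 mean [0.471 0.486 0.022] zmax 0.035 rect [0.465 0.483] [0.033 0.095] 7.9 blue 0 
scene [343. 290.] 1888 mean [0.664 0.554 0.132] zmax 0.139 rect [0.645 0.549] [0.217 0.116] 5.2 blue 0 
scene [276. 284.] 429 mean [0.719 0.366 0.034] zmax 0.042 rect [0.719 0.364] [0.075 0.071] 23.1 blue 5 [0.749 0.384 0.036]
```

```bash
python3 - <<'E'
from h import *
for n in ['top','scene']:
    f=grab(n); P=cloud(f); im=f['image'].astype(int); r,g,b=im[...,0],im[...,1],im[...,2]
    white=(im.min(-1)>200)&(P[...,0]>.3)&(P[...,0]<.6)&(P[...,1]>-.12)&(P[...,1]<.35)
    if n=='top':
        foot=white&(P[...,2]<.02)&(P[...,2]>.005); q=P[foot]; print('foot',foot.sum(),cv2.minAreaRect(q[:,:2].astype(np.float32)))
    fl=white&(P[...,2]>.085)&(P[...,2]<.2)&(P[...,1]>-.02)
    q=P[fl]; 
    # plane fit robust
    for _ in range(4):
        c=q.mean(0); nrm=np.linalg.svd(q-c,full_matrices=False)[2][2]; nrm*=np.sign(nrm[2]); q=q[abs((q-c)@nrm)<.004]
    print(n,len(q),'c',c.round(4),'n',nrm.round(4),'tilt',np.degrees(np.arccos(nrm[2])),'uphill yaw',np.degrees(np.arctan2(-nrm[1],-nrm[0])))
    print(cv2.minAreaRect(q[:,:2].astype(np.float32)), q[:,1].min(),q[:,1].max(),q[:,2].min(),q[:,2].max())
E
```

```text
foot 1585 ((0.4631901979446411, 0.060897305607795715), (0.11712759733200073, 0.33485275506973267), 6.009300708770752)
top 984 c [0.4587 0.0995 0.1452] n [ 0.0198 -0.3425  0.9393] tilt 20.06182378538161 uphill yaw 93.3152686177516
((0.45969218015670776, 0.09394530951976776), (0.04034953936934471, 0.23235578835010529), 6.017005443572998) -0.01969017873577768 0.21029744335799994 0.09904655358368335 0.18786126512026105
scene 376 c [0.4551 0.0991 0.1449] n [-0.0275 -0.3463  0.9377] tilt 20.328420071454143 uphill yaw 85.45842680717635
((0.45666709542274475, 0.09318709373474121), (0.035873934626579285, 0.2288915365934372), 5.9072370529174805) -0.019717704061917165 0.20783159614582497 0.10004763473573082 0.18588492434154316
```

```bash
python3 -m handwheel '[[3,-3,0,-0.055],[3,-3,0,-0.055],[3,-3,0,-0.055],[3,-3,0,-0.055],[3,-3,0,-0.055],[3,-3,0,-0.055],[3,-3,0,-0.055],[3,-3,0,-0.055],[3,-3,0,-0.055],[3,-3,0,-0.055],[3,-3,0,-0.055],[3,-3,0,-0.055],[3,-3,0,-0.055],[3,-3,0,-0.055],[3,-3,0,-0.055],[0,0,0,0],[0,0,0,0]]' 0; python3 - <<'E'
from h import *
f=grab('wrist','w1'); s=arm.get_state(); print(s['q'].round(3),s['eef_pos'].round(4),np.degrees(s['ee_rot']))
P=cloud(f); im=f['image'].astype(int); r,g,b=im[...,0],im[...,1],im[...,2]
m=(P[...,2]>.06)&(P[...,2]<.072)&(abs(P[...,0]-.648)<.07)&(abs(P[...,1]-.212)<.07)
print(m.sum(),cv2.minAreaRect(P[m][:,:2].astype(np.float32)))
E
```

```text
t: 2.15
eef_pos: [0.6525, 0.193, 0.4041]
ee_rot: [3.141, 0.0, -1.131]
force: [0.2, -0.4, 0.1]
width: 0.0877
[ 0.575  0.367  0.024 -0.    -1.228 -0.133] [0.652  0.1938 0.4043] [ 1.79971566e+02  8.07537004e-03 -6.47090573e+01]
2806 ((0.6484891176223755, 0.21401837468147278), (0.03625760227441788, 0.08518028259277344), 24.80145835876465)
```

View pics/w1.png

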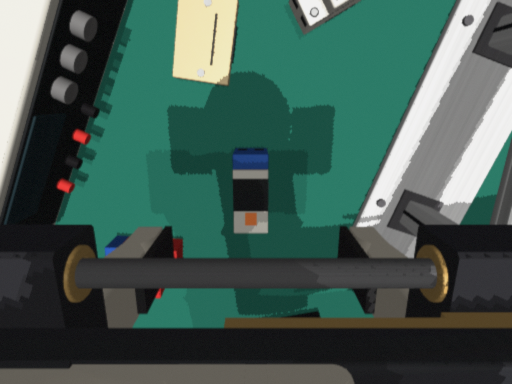

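```bash
python3 -m handwheel '[[0.9,-0.7,0,0],[0,0,-4,0],[0,0,-4,0],[0,0,-4,0],[0,0,-4,0],[0,0,-3,0],[0,0,-1.5,0],[0,0,0,0],[0,0,0,0]]' 0; python3 -c "
from h import *
f=grab('wrist','w2'); s=arm.get_state(); print(s['eef_pos'].round(4))"
```

```text
t: 3.1
eef_pos: [0.6615, 0.1878, 0.201]
ee_rot: [-3.14, -0.0, -1.128]
force: [0.3, -0.5, 0.2]
width: 0.0874
[0.6617 0.1878 0.2017]
```

View pics/w2.png

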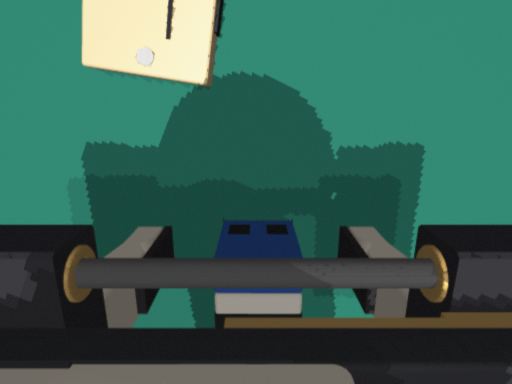

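```bash
python3 -m handwheel '[[0,0,0,0],[0,0,0,0],[0,0,0,0],[0,0,0,0],[0,0,0,0],[0,0,0,0],[0,0,0,0]]' 1 4
```

```text
t: 3.85
eef_pos: [0.6609, 0.1871, 0.1996]
ee_rot: [3.141, -0.0, -1.129]
force: [-0.4, -0.2, 0.6]
width: 0.0371
```

```bash
python3 -m handwheel '[[0,0,0.8,0],[0,0,0.8,0],[0,0,0.8,0],[0,0,0.8,0],[0,0,0.8,0],[0,0,0,0]]'; python3 -c "
from h import *
f=grab('wrist','w3'); f=grab('scene'); im=f['image'][:,:,::-1]
cv2.imwrite('pics/s3.png',cv2.resize(im[170:290,180:340],(800,600),interpolation=cv2.INTER_CUBIC))"
```

```text
t: 4.45
eef_pos: [0.6614, 0.1873, 0.2415]
ee_rot: [-3.139, 0.0, -1.129]
force: [-0.5, -0.2, -2.0]
width: 0.0359
```

View pics/s3.png

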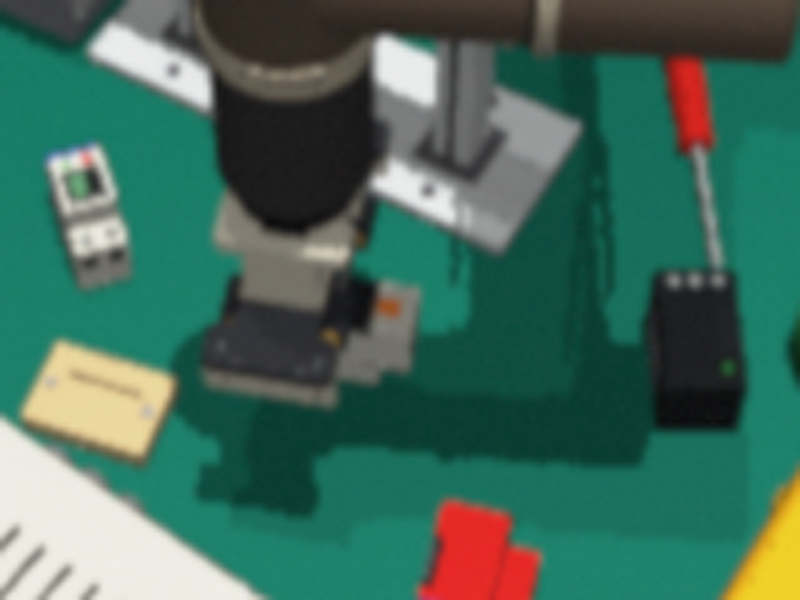

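View pics/w3.png

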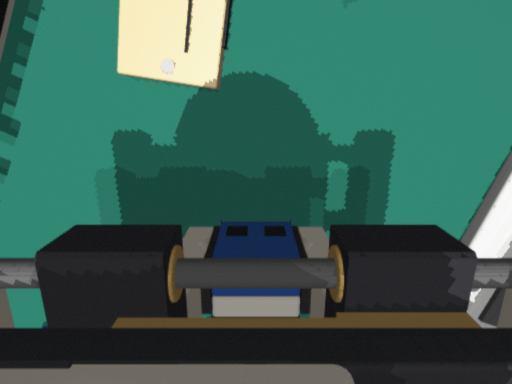

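```bash
python3 -m handwheel '[[0,0,-0.8,0],[0,0,0,0],[0,0,0,0]]' 1 3; python3 -c "
from h import *
f=grab('scene'); im=f['image'][:,:,::-1]
cv2.imwrite('pics/s4.png',cv2.resize(im[170:290,180:340],(800,600),interpolation=cv2.INTER_CUBIC))"
```

```text
t: 4.85
eef_pos: [0.6607, 0.1869, 0.2306]
ee_rot: [3.14, -0.0, -1.129]
force: [0.3, -0.4, -1.1]
width: 0.0362
```

View pics/s4.png

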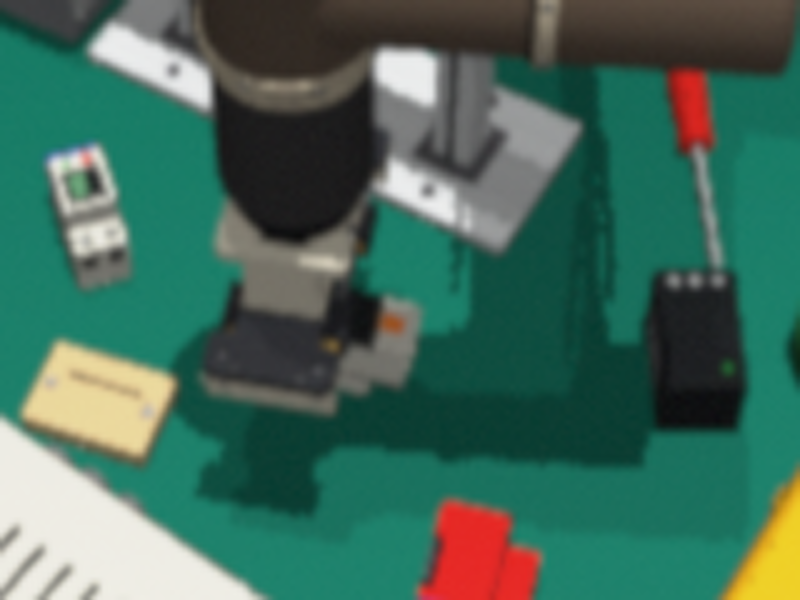

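```bash
python3 -m handwheel '[[0,0,1,0],[0,0,-0.5,0],[0,0,1,0],[0,0,-0.5,0],[0,0,1,0],[0,0,-0.5,0],[0,0,1,0],[0,0,-0.5,0]]' 1 3; python3 -c "
from h import *
f=grab('scene'); im=f['image'][:,:,::-1]
cv2.imwrite('pics/s5.png',cv2.resize(im[170:290,180:340],(800,600),interpolation=cv2.INTER_CUBIC))"
```

```text
t: 5.7
eef_pos: [0.6616, 0.1874, 0.2537]
ee_rot: [-3.138, -0.0, -1.128]
force: [0.4, 0.1, -1.0]
width: 0.036
```

View pics/s5.png

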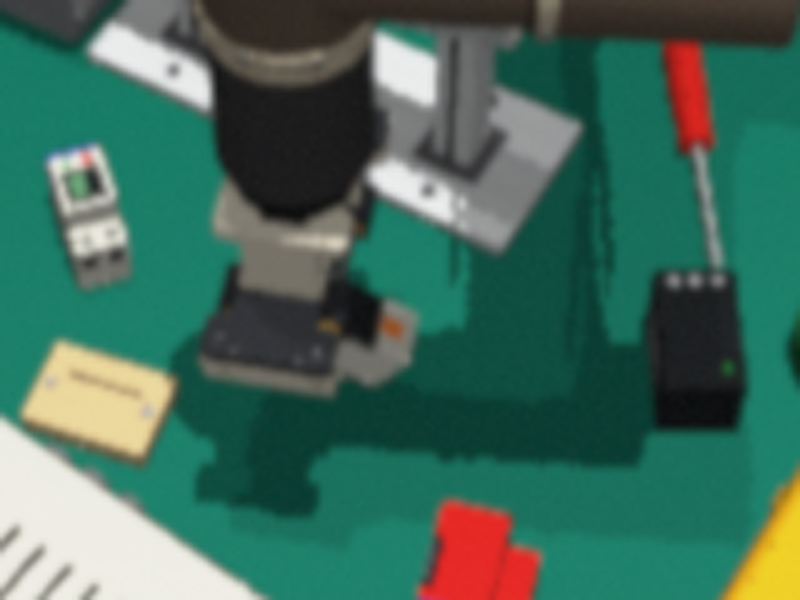

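```bash
python3 -m handwheel '[[0,0,1,0],[0,0,-1,0],[0,0,1,0],[0,0,-1,0],[0,0,1,0],[0,0,-1,0],[0,0,1,0],[0,0,-1,0],[0,0,1,0],[0,0,-1,0],[0,0,1,0],[0,0,-1,0]]' 1 3; python3 -c "
from h import *
f=grab('scene'); im=f['image'][:,:,::-1]
cv2.imwrite('pics/s6.png',cv2.resize(im[170:290,180:340],(800,600),interpolation=cv2.INTER_CUBIC))"
```

```text
t: 6.95
eef_pos: [0.6619, 0.1875, 0.2541]
ee_rot: [-3.137, -0.0, -1.128]
force: [1.1, 1.2, -0.3]
width: 0.0364
```

View pics/s6.png

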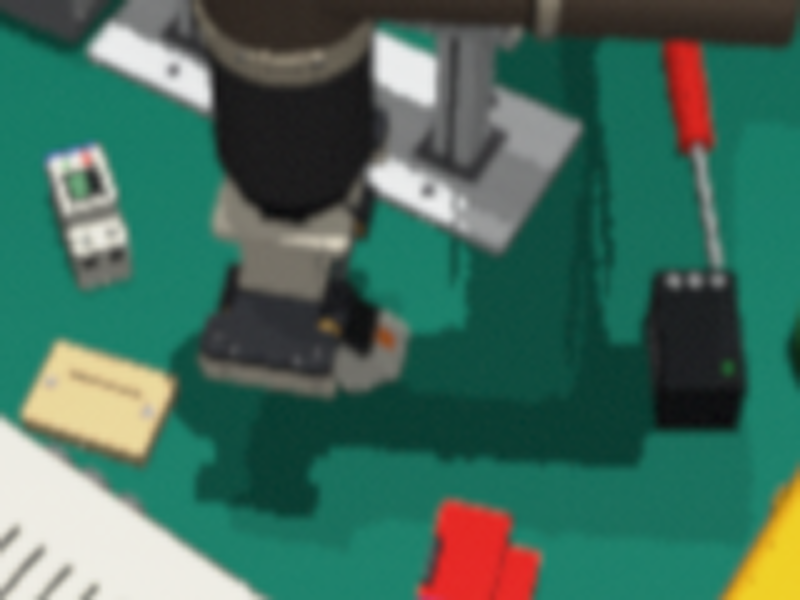

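```bash
python3 -m handwheel '[[0,0,1.3,0],[0,0,-1.3,0],[0,0,1.3,0],[0,0,-1.3,0],[0,0,1.3,0],[0,0,-1.3,0],[0,0,1.3,0],[0,0,-1.3,0],[0,0,1.3,0],[0,0,-1.3,0],[0,0,1.3,0],[0,0,-1.3,0],[0,0,1.3,0],[0,0,-1.3,0],[0,0,1.3,0],[0,0,-1.3,0]]' 1 3; python3 -c "
from h import *
f=grab('wrist','w7')
f=grab('scene'); im=f['image'][:,:,::-1]
cv2.imwrite('pics/s7.png',cv2.resize(im[170:290,180:340],(800,600),interpolation=cv2.INTER_CUBIC))"
```

```text
t: 8.6
eef_pos: [0.6623, 0.1876, 0.2559]
ee_rot: [-3.136, -0.001, -1.128]
force: [1.9, 0.2, -1.0]
width: 0.0362
```

View pics/s7.png

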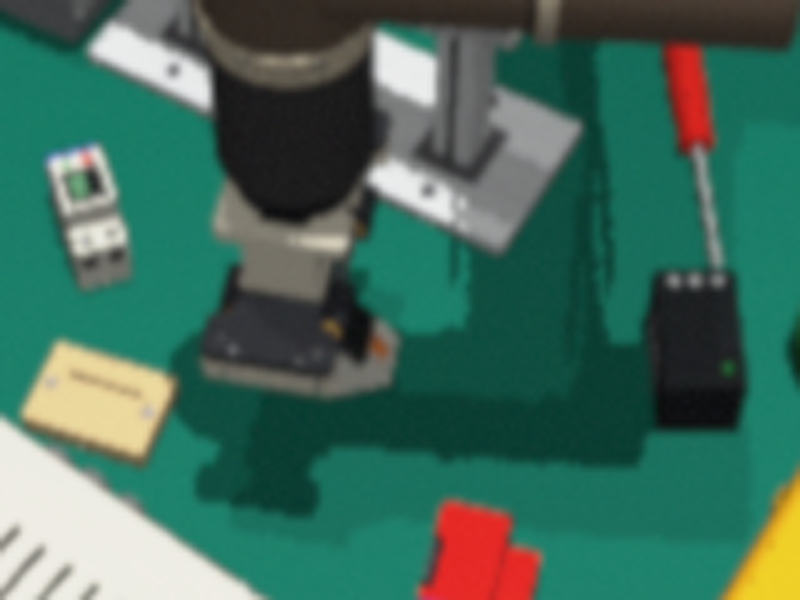

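View pics/w7.png

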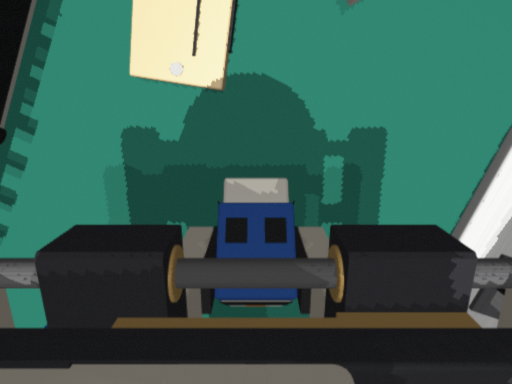

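```bash
cat >> h.py <<'E'
def tilt():
    f=grab('wrist'); P=cloud(f); im=f['image'].astype(int); r,g,b=im[...,0],im[...,1],im[...,2]
    m=(b>r+50)&(b>g+40)&(f['depth']>0); m[:, :180]=0; m[:,340:]=0
    q=P[m]
    for _ in range(4):
        c=q.mean(0); n=np.linalg.svd(q-c,full_matrices=False)[2][2]; n*=np.sign(n[2]); q=q[abs((q-c)@n)<.004]
    print('blue end n',n.round(3),'elev deg',np.degrees(np.arcsin(n[2])).round(1),'az',np.degrees(np.arctan2(n[1],n[0])).round(1),'c',c.round(4),len(q),m.sum())
E
python3 -c "
from h import *
tilt()"
```

```text
blue end n [ 0.259 -0.547  0.796] elev deg 52.7 az -64.6 c [0.6652 0.1772 0.0961] 3749 3749
```

```bash
python3 -m handwheel '[[0,0,-0.8,0],[0,0,-0.8,0],[0,0,-0.6,0],[0,0,0,0]]' 1 3; python3 -c "
from h import *
tilt();print(arm.get_state()['eef_pos'],arm.get_state()['force'])"
```

```text
t: 9.15
eef_pos: [0.6609, 0.1869, 0.2288]
ee_rot: [3.141, -0.0, -1.129]
force: [-0.4, 0.5, -1.4]
width: 0.0358
blue end n [ 0.27  -0.575  0.772] elev deg 50.5 az -64.8 c [0.6667 0.1751 0.0781] 4124 4124
[0.66081409 0.18697555 0.22899281] [-0.23821313  0.17497119 -1.82246585]
```

```bash
python3 -m handwheel '[[-0.1,0.2,-0.2,0],[-0.2,0.45,-0.2,0],[-0.2,0.45,0.1,0],[-0.2,0.45,0.1,0],[-0.2,0.45,0.1,0],[0,0,0,0]]' 1 3; python3 -c "
from h import *
tilt();s=arm.get_state();print(s['eef_pos'],s['force'])
f=grab('scene'); im=f['image'][:,:,::-1]
cv2.imwrite('pics/s8.png',cv2.resize(im[170:290,180:340],(800,600),interpolation=cv2.INTER_CUBIC))"
```

```text
t: 9.8
eef_pos: [0.6516, 0.208, 0.2287]
ee_rot: [-3.141, 0.0, -1.128]
force: [-0.4, 0.5, -1.3]
width: 0.036
blue end n [ 0.234 -0.495  0.837] elev deg 56.8 az -64.7 c [0.6581 0.1952 0.0842] 4966 5078
[0.65170302 0.20768742 0.2286363 ] [ 0.15368247 -0.54669606 -1.0940627 ]
```

View pics/s8.png

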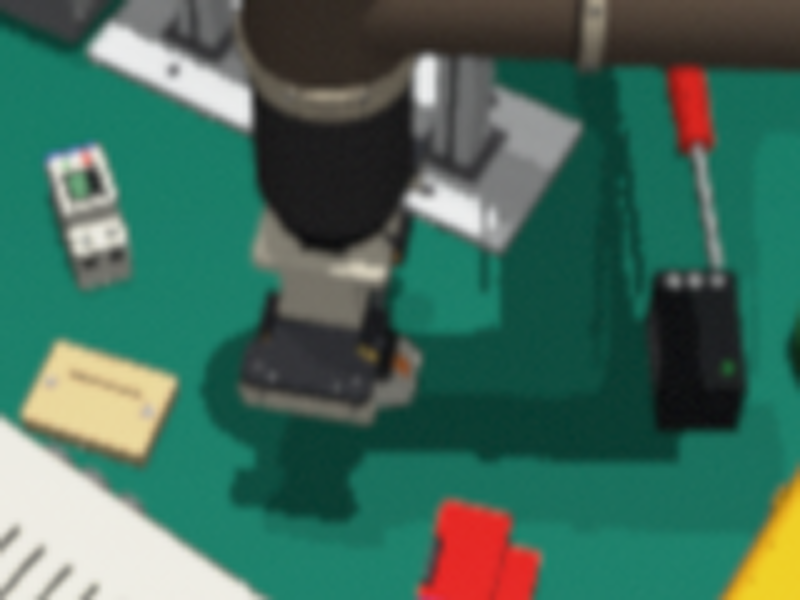

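```bash
python3 -m handwheel '[[-0.3,0.65,0,0],[-0.3,0.65,0,0],[-0.3,0.65,0,0],[-0.3,0.65,0,0],[0,0,0,0]]' 1 3; python3 -c "
from h import *
tilt();s=arm.get_state();print(s['eef_pos'],s['force'])"
python3 -m handwheel '[[0.5,-1.1,0.5,0],[-0.5,1.1,-0.5,0],[0.5,-1.1,0.5,0],[-0.5,1.1,-0.5,0],[0.5,-1.1,0.5,0],[-0.5,1.1,-0.5,0],[0,0,0,0]]' 1 3; python3 -c "
from h import *
tilt();s=arm.get_state();print(s['eef_pos'],s['force'])"
```

```text
t: 10.4
eef_pos: [0.6395, 0.2342, 0.2287]
ee_rot: [-3.141, 0.0, -1.128]
force: [0.6, -0.3, -1.1]
width: 0.0361
blue end n [ 0.235 -0.492  0.838] elev deg 56.9 az -64.5 c [0.6459 0.2213 0.0842] 4976 5081
[0.63966681 0.23374234 0.22869904] [ 0.20938954  0.20285458 -1.06410106]
t: 11.15
eef_pos: [0.6396, 0.2334, 0.2282]
ee_rot: [3.141, 0.0, -1.129]
force: [0.3, 0.2, -2.3]
width: 0.0361
blue end n [ 0.222 -0.471  0.854] elev deg 58.6 az -64.8 c [0.6459 0.2205 0.0836] 4977 5087
[0.63968417 0.23320851 0.2283493 ] [ 0.42222672  0.19918501 -0.98763512]
```

```bash
python3 -m handwheel '[[0,0,1.6,0],[0,0,-1.3,0],[0,0,1.6,0],[0,0,-1.6,0],[0,0,1.6,0],[0,0,-1.6,0],[0,0,1.6,0],[0,0,-1.6,0],[0,0,1.6,0],[0,0,-1.6,0],[0,0,1.6,0],[0,0,-1.6,0],[0,0,1.6,0],[0,0,-1.6,0],[0,0,1.6,0],[0,0,-1.6,0],[0,0,1.6,0],[0,0,-1.6,0],[0,0,0,0]]' 1 3; python3 -c "
from h import *
tilt();s=arm.get_state();print(s['eef_pos'],s['force'])
f=grab('scene'); im=f['image'][:,:,::-1]
cv2.imwrite('pics/s9.png',cv2.resize(im[170:290,180:340],(800,600),interpolation=cv2.INTER_CUBIC))"
```

```text
t: 13.1
eef_pos: [0.6392, 0.2326, 0.2298]
ee_rot: [3.139, 0.0, -1.129]
force: [-0.8, -0.3, -2.4]
width: 0.0357
blue end n [ 0.223 -0.467  0.855] elev deg 58.8 az -64.5 c [0.6453 0.2194 0.0846] 4881 4993
[0.63941049 0.23260196 0.230344  ] [ 0.10227379 -0.45532474 -1.99303452]
```

View pics/s9.png

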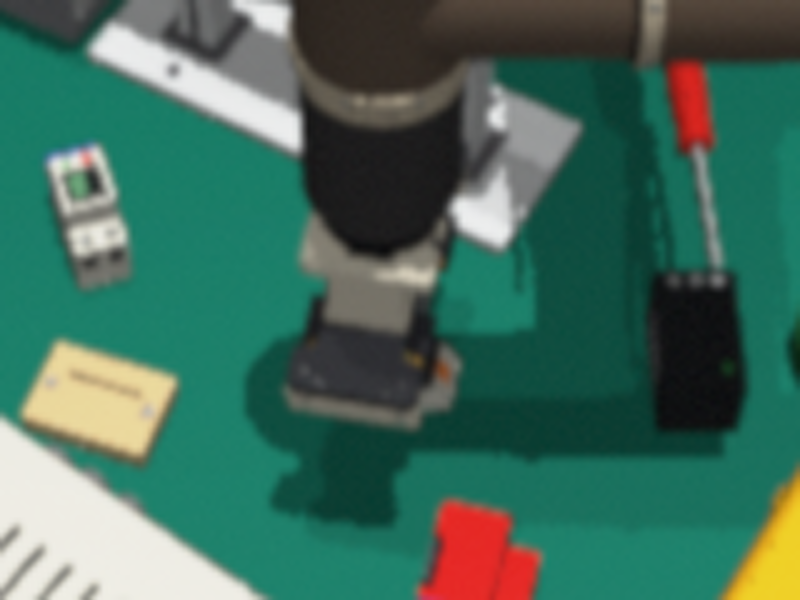

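```bash
python3 -m handwheel '[[-0.1,0.2,-0.3,0],[-0.3,0.65,-0.2,0],[-0.3,0.65,-0.2,0],[-0.3,0.65,-0.1,0],[0,0,0,0]]' 1 3; python3 -c "
from h import *
tilt();s=arm.get_state();print(s['eef_pos'],s['force'])"
```

```text
t: 13.7
eef_pos: [0.6293, 0.2558, 0.2237]
ee_rot: [-3.142, 0.0, -1.128]
force: [-2.2, 0.9, 1.7]
width: 0.0361
blue end n [ 0.119 -0.25   0.961] elev deg 73.9 az -64.5 c [0.6343 0.2461 0.0868] 5418 5542
[0.62951131 0.25549391 0.22372481] [-1.31721761  1.43743509  1.08015582]
```

```bash
python3 -m handwheel '[[-0.3,0.65,0,0],[-0.3,0.65,0,0],[-0.2,0.45,0,0],[0,0,0,0]]' 1 3; python3 -c "
from h import *
tilt();s=arm.get_state();print(s['eef_pos'],s['force'])
f=grab('wrist','w10')
f=grab('scene'); im=f['image'][:,:,::-1]
cv2.imwrite('pics/s10.png',cv2.resize(im[170:290,180:340],(800,600),interpolation=cv2.INTER_CUBIC))"
```

```text
t: 14.15
eef_pos: [0.6217, 0.2729, 0.2236]
ee_rot: [-3.141, 0.0, -1.128]
force: [-0.7, -0.4, -0.8]
width: 0.036
blue end n [ 0.108 -0.229  0.967] elev deg 75.3 az -64.8 c [0.6266 0.2632 0.0869] 5406 5553
[0.62173607 0.27262765 0.22356334] [ 0.17744851  0.46928139 -0.75346863]
```

View pics/s10.png

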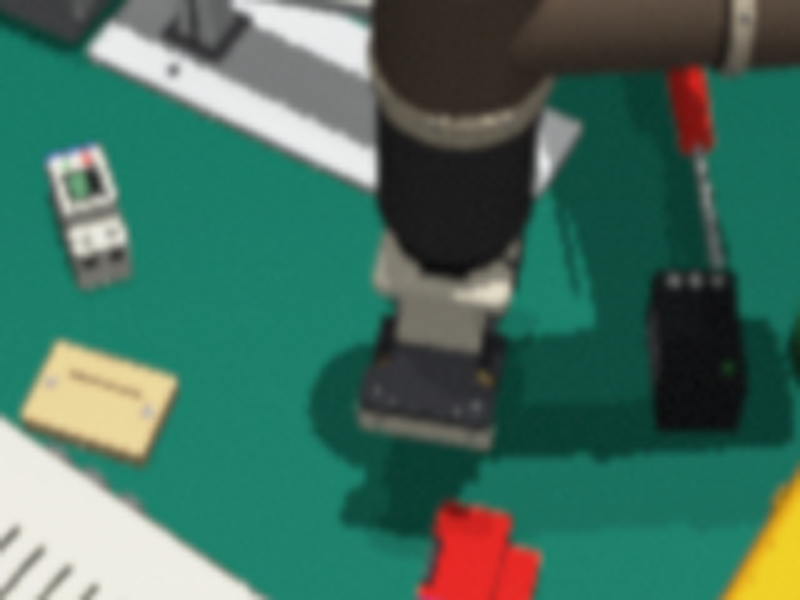

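View pics/w10.png

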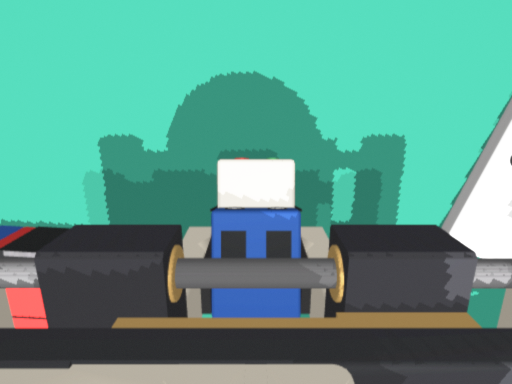

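```bash
python3 -m handwheel '[[-0.1,0.2,-0.3,0],[-0.2,0.45,-0.2,0],[-0.2,0.45,0,0],[0,0,0,0]]' 1 3; python3 -c "
from h import *
tilt();s=arm.get_state();print(s['eef_pos'],s['force'])"
```

```text
t: 14.7
eef_pos: [0.6166, 0.2836, 0.2182]
ee_rot: [3.141, 0.0, -1.128]
force: [-1.4, 0.5, -1.3]
width: 0.0367
blue end n [ 0.052 -0.109  0.993] elev deg 83.1 az -64.4 c [0.6212 0.2745 0.0858] 5257 5678
[0.61667238 0.28345633 0.21824119] [ 0.45038488  0.30032943 -0.96737722]
```

```bash
python3 -m handwheel '[[-0.1,0.2,-0.2,0],[-0.2,0.4,-0.2,0],[-0.1,0.2,-0.1,0],[0,0,0,0]]' 1 3; python3 -c "
from h import *
tilt();s=arm.get_state();print(s['eef_pos'],s['force'])"
```

```text
t: 15.15
eef_pos: [0.6129, 0.2913, 0.2136]
ee_rot: [-3.141, -0.0, -1.128]
force: [0.2, 0.7, 2.1]
width: 0.0357
blue end n [0.    0.001 1.   ] elev deg 90.0 az 77.0 c [0.6174 0.2824 0.0848] 4998 5671
[0.61286438 0.29127246 0.21359839] [-0.72516069 -0.46583793  1.19832504]
```

```bash
python3 -m handwheel '[[0,0,0,0],[0,0,0,0],[0,0,0,0],[0.2,-0.45,0.6,0],[0.2,-0.45,0.6,0],[0,0,0.6,0],[0,0,0,0]]' 0.4 3; python3 -c "
from h import *
tilt();s=arm.get_state();print(s['eef_pos'],s['force'])
f=grab('wrist','w11')"
```

```text
t: 15.9
eef_pos: [0.6175, 0.282, 0.2332]
ee_rot: [-3.139, 0.0, -1.129]
force: [-0.4, -0.1, 0.1]
width: 0.0529
blue end n [ 0.006 -0.009  1.   ] elev deg 89.4 az -58.1 c [0.6165 0.2843 0.0844] 3964 4509
[0.61721161 0.28202018 0.23263715] [-0.44008229  0.71594654 -0.61596167]
```

View pics/w11.png

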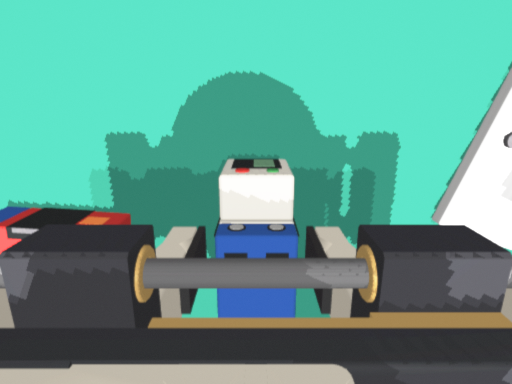

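```bash
python3 -m handwheel '[[0,0,0,0],[0,0,0,0],[0,0,0,0],[0,0,0,0],[0,0,0.6,0],[0.7,-1.5,0,0],[0.9,-2,0,0],[0.9,-2,0,0],[0.9,-2,0,0],[0.4,-0.8,0,0],[0,0,-0.5,0],[0,0,0,0]]' 1 12;python3 -m handwheel '[[0,0,0,0],[0,0,0,0]]' 1 3; python3 -c "
from h import *
tilt();s=arm.get_state();print(s['eef_pos'],s['force'])"
```

```text
t: 17.2
eef_pos: [0.6546, 0.1989, 0.2318]
ee_rot: [3.14, 0.0, -1.13]
force: [-0.7, 0.3, -1.7]
width: 0.0358
t: 17.4
eef_pos: [0.6547, 0.1999, 0.2326]
ee_rot: [3.142, 0.0, -1.128]
force: [-1.0, -0.1, -2.3]
width: 0.0359
blue end n [ 0.005 -0.01   1.   ] elev deg 89.3 az -64.2 c [0.6543 0.2015 0.0856] 3983 4504
[0.6547006  0.19984783 0.23271766] [-0.42839383 -0.11407578  0.0022642 ]
```

Now drag toward −d with pressure to tip over the rail-side edge.

```bash
python3 -m handwheel '[[-0.1,0.2,-0.3,0],[-0.3,0.65,-0.2,0],[-0.3,0.65,-0.2,0],[-0.3,0.65,-0.1,0],[0,0,0,0]]' 1 3; python3 -c "
from h import *
tilt();s=arm.get_state();print(s['eef_pos'],s['force'])"
```

```text
t: 17.95
eef_pos: [0.6445, 0.2219, 0.2247]
ee_rot: [-3.141, 0.0, -1.128]
force: [0.2, 0.9, 1.4]
width: 0.0361
blue end n [-0.072  0.159  0.985] elev deg 80.0 az 114.5 c [0.6453 0.2211 0.0873] 3672 4705
[0.64469353 0.22156403 0.22463427] [ 1.35006834 -0.67991479  0.98192011]
```

```bash
python3 -m handwheel '[[-0.3,0.65,-0.2,0],[-0.3,0.65,-0.2,0],[-0.3,0.65,-0.2,0],[-0.2,0.45,-0.2,0],[0,0,0,0]]' 1 3; python3 -c "
from h import *
tilt();s=arm.get_state();print(s['eef_pos'],s['force'])"
```

```text
t: 18.5
eef_pos: [0.6335, 0.2454, 0.2161]
ee_rot: [3.141, 0.0, -1.128]
force: [0.5, 0.5, -0.5]
width: 0.036
blue end n [-0.248  0.524  0.815] elev deg 54.6 az 115.3 c [0.6311 0.2511 0.0828] 1617 2674
[0.63350734 0.24508986 0.21612693] [-0.59101164  1.01523315 -0.81857899]
```

```bash
python3 -m handwheel '[[-0.2,0.45,-0.4,0],[-0.2,0.45,-0.4,0],[-0.2,0.45,-0.5,0],[-0.2,0.45,-0.5,0],[-0.2,0.45,-0.5,0],[0,0,0,0]]' 1 3; python3 -c "
from h import *
s=arm.get_state();print(s['eef_pos'],s['force'])
f=grab('wrist','w12')
f=grab('scene'); im=f['image'][:,:,::-1]
cv2.imwrite('pics/s12.png',cv2.resize(im[170:290,180:340],(800,600),interpolation=cv2.INTER_CUBIC))"
```

```text
t: 19.15
eef_pos: [0.6234, 0.2675, 0.1923]
ee_rot: [3.14, -0.0, -1.128]
force: [-0.3, -0.0, -1.2]
width: 0.0357
[0.62338837 0.26753161 0.19231011] [-0.27002122 -0.01544343 -1.23698226]
```

View pics/s12.png

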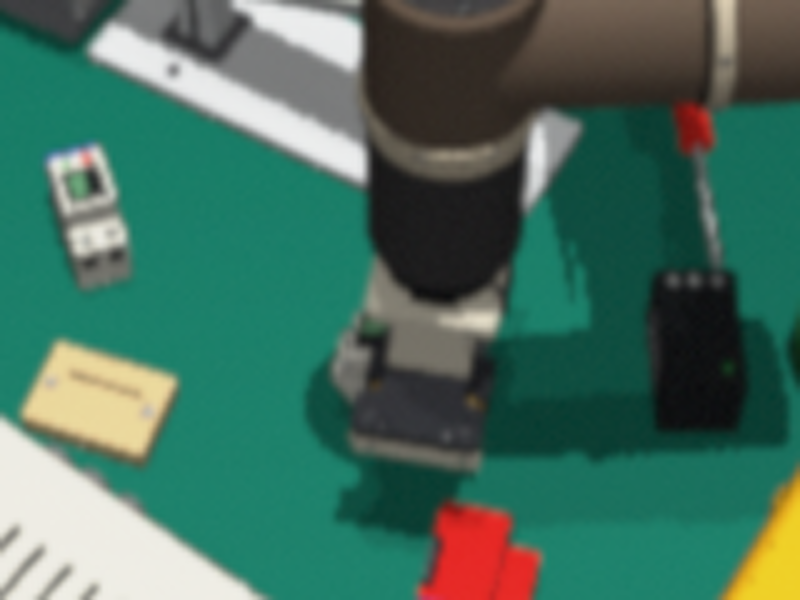

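View pics/w12.png

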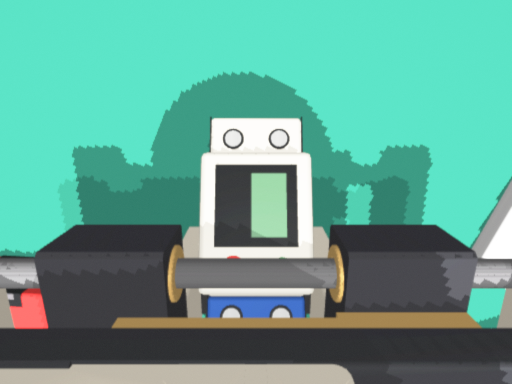

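```bash
cat >> h.py <<'E'
def face(lo=.045,hi=.11):
    f=grab('wrist'); P=cloud(f); D=f['depth']
    m=np.zeros(D.shape,bool); m[150:256,205:310]=1; m&=(P[...,2]>lo)&(P[...,2]<hi)
    q=P[m]
    for _ in range(5):
        c=q.mean(0); n=np.linalg.svd(q-c,full_matrices=False)[2][2]; n*=np.sign(n[2]); q=q[abs((q-c)@n)<.003]
    s=arm.get_state()
    print('face n',n.round(3),'tilt',np.degrees(np.arccos(n[2])).round(1),'az',np.degrees(np.arctan2(n[1],n[0])).round(0),'c',c.round(4),len(q),'eef',s['eef_pos'].round(4),'F',s['force'].round(1))
E
python3 -c "
from h import *
face()"
```

```text
face n [ 0.18  -0.378  0.908] tilt 24.8 az -65.0 c [0.6416 0.2291 0.0762] 10512 eef [0.624  0.2671 0.1933] F [ 0.4  0.3 -1.7]
```

```bash
python3 -m handwheel '[[-0.1,0.2,-0.4,0],[-0.1,0.2,-0.4,0],[-0.05,0.1,-0.3,0],[0,0,-0.2,0],[0,0,0,0]]' 1 3; python3 -c "
from h import *
face();f=grab('wrist','w13')"
```

```text
t: 19.8
eef_pos: [0.6213, 0.272, 0.1802]
ee_rot: [3.141, -0.0, -1.129]
force: [0.8, 0.8, -2.6]
width: 0.0361
face n [ 0.381 -0.792  0.477] tilt 61.5 az -64.0 c [0.6396 0.2337 0.063 ] 4048 eef [0.6213 0.2719 0.1803] F [-0.8 -0.7 -1.3]
```

View pics/w13.png

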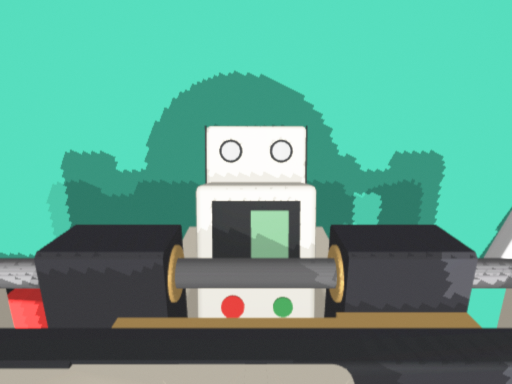

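```bash
sed -i 's/m\[150:256,205:310\]/m[V0:V1,205:310]/; s/def face(lo=.045,hi=.11)/def face(lo=.045,hi=.11,V0=150,V1=256)/' h.py; python3 -c "
from h import *
face(V0=165)"
```

```text
face n [ 0.394 -0.817  0.421] tilt 65.1 az -64.0 c [0.6389 0.2347 0.065 ] 3444 eef [0.6213 0.2718 0.1804] F [ 0.1  0.4 -1.6]
```

Need to restrict to the face (rows ≥195).

```bash
python3 -c "
from h import *
face(V0=195,V1=255)"
```

```text
face n [ 0.095 -0.195  0.976] tilt 12.5 az -64.0 c [0.6375 0.2373 0.0711] 6269 eef [0.6213 0.2718 0.1805] F [-0.2  0.5 -1.1]
```

```bash
python3 -c "
from h import *
f=grab('wrist'); s=arm.get_state(); G=s['eef_pos']-[0,0,.159]
a=np.radians(12.5); e=np.array([-.425,.905,0]); ex=e*np.cos(a)+np.array([0,0,np.sin(a)]); ez=-e*np.sin(a)+np.array([0,0,np.cos(a)])
for v in (128,140,150,175,182,186,190,200,240):
  p=pt(f,256,v); r=p-G; print(v,p.round(4),'x',(r@ex).round(4),'z',(r@ez).round(4))
"
```

```text
128 [0.6486 0.2143 0.0427] x -0.0576 z 0.0345
140 [0.6469 0.218  0.0435] x -0.0533 z 0.0344
150 [0.6454 0.2211 0.0446] x -0.0498 z 0.0347
175 [0.6416 0.2292 0.0458] x -0.0408 z 0.0339
182 [0.6407 0.2312 0.0474] x -0.0383 z 0.035
186 [0.6423 0.2278 0.0671] x -0.0377 z 0.055
190 [0.6421 0.2283 0.0695] x -0.0366 z 0.0572
200 [0.6408 0.2309 0.07  ] x -0.0337 z 0.0571
240 [0.6359 0.2414 0.0724] x -0.0219 z 0.0569
```

```bash
python3 -m handwheel '[[0,0,0,0],[0,0,2,0],[0,0,3,0],[-0.2,-1,0,-0.147],[-0.2,-1,0,-0.147],[-0.2,-1,0,-0.147],[-0.2,-1,0,-0.147],[-0.2,-1,0,-0.147],[-0.2,-1,0,-0.147],[-0.2,-1,0,-0.147],[-0.2,-1,0,-0.147],[-0.2,-1,0,-0.147],[-0.2,-1,0,-0.147],[-0.1,-1,0,-0.147],[0,-1,0,-0.147],[0,-1,0,-0.147],[0,0,0,0]]' 1 12; python3 -c "
from h import *
f=grab('wrist','w14'); s=arm.get_state(); print(s['eef_pos'],np.degrees(s['ee_rot']),s['q'].round(2))
for v in range(130,256,12): print(v,pt(f,256,v).round(4))
P=cloud(f); m=(P[...,2]>.006)&(P[...,2]<.018)&(f['image'].min(-1)>150)
print(m.sum()); q=P[m]; w=np.array([.9945,.1045]);u=np.array([-.1045,.9945]); O=np.array([.4802,-.103])
l=q[:,:2]-O; print('edge w',np.percentile(l@w,[1,50,97,99,100]),'u',np.percentile(l@u,[1,50,99]))
"
```

```text
t: 21.75
eef_pos: [0.6003, 0.1411, 0.2308]
ee_rot: [-3.142, -0.0, -3.043]
force: [-0.4, 0.0, -1.6]
width: 0.0361
[0.60042277 0.14164592 0.23078664] [ 1.79997927e+02  4.18926043e-03 -1.74041689e+02] [ 0.55  0.42 -0.33 -0.   -0.82 -2.01]
130 [0.5382 0.135  0.0933]
142 [0.5424 0.1354 0.0937]
154 [0.5465 0.1358 0.0952]
166 [0.5507 0.1362 0.0957]
178 [0.5548 0.1366 0.0971]
190 [0.553  0.1364 0.1197]
202 [0.5564 0.1368 0.1204]
214 [0.5598 0.1371 0.1213]
226 [0.5633 0.1374 0.1218]
238 [0.5666 0.1377 0.123 ]
250 [0.5704 0.1381 0.1231]
20021
edge w [0.03338761 0.04727492 0.05912721 0.0596877  0.06002335] u [0.08693181 0.19735684 0.33002234]
```

View pics/w14.png

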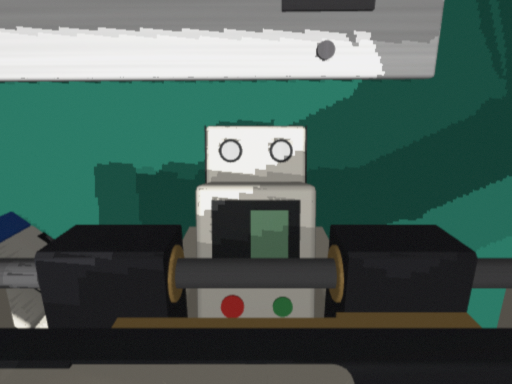

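```bash
python3 -m handwheel '[[0,0,-1.5,0],[0,-1.9,-1.2,0],[0,-1.9,0,0],[0,-1.9,0,0],[0,-1.9,0,0],[-0.5,-1.9,0,0],[-1,-1.7,0,0],[-1.5,0,0,0],[-1.5,0,0,0],[-1.4,0,0,0],[0,0,0,0]]' 1 12; python3 -c "
from h import *
f=grab('wrist','w15'); s=arm.get_state(); print(s['eef_pos'],s['force'])
G=s['eef_pos'][:2]-np.array([.4802,-.103]); print('w',G@[.9945,.1045],'u',G@[-.1045,.9945])
f=grab('scene'); im=f['image'][:,:,::-1]
cv2.imwrite('pics/s15.png',cv2.resize(im[130:250,180:340],(800,600),interpolation=cv2.INTER_CUBIC))
"
```

```text
t: 22.9
eef_pos: [0.5392, 0.0289, 0.204]
ee_rot: [3.141, -0.001, -3.04]
force: [0.9, 0.3, -1.3]
width: 0.0358
[0.54050953 0.02928625 0.20422199] [ 0.63992001  1.06569843 -1.83213263]
w 0.07380173837974818 u 0.12525633421842108
```

View pics/w15.png

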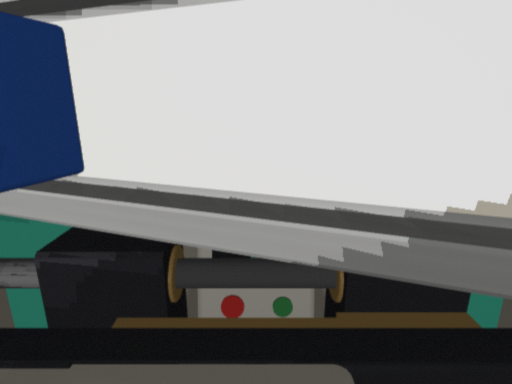

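View pics/s15.png

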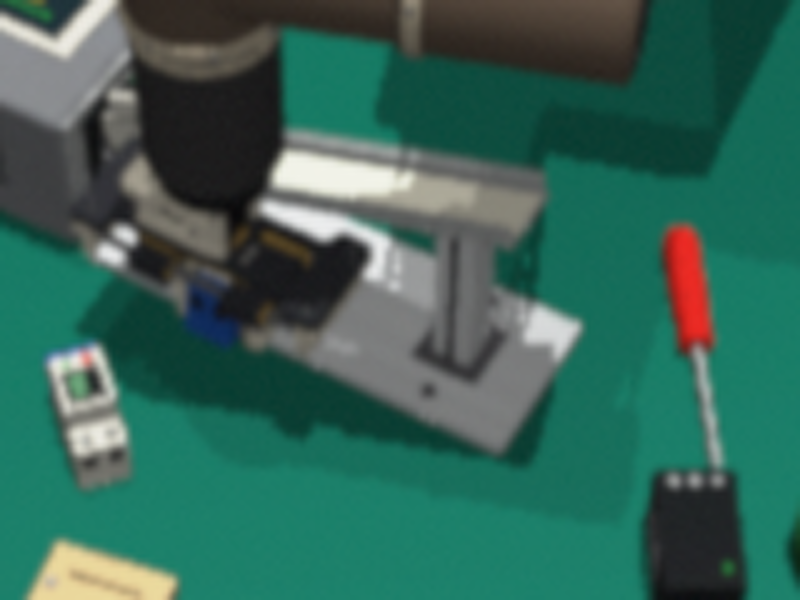

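```bash
python3 -m handwheel '[[0.2,0,-0.5,0],[0,0,-0.5,0],[0,0,-0.4,0],[0,0,-0.3,0],[0,0,-0.3,0],[0,0,-0.3,0],[0,0,0,0]]' 1 3; python3 -c "
from h import *
f=grab('wrist','w16'); s=arm.get_state(); print(s['eef_pos'],s['force'])
P=cloud(f); 
for u in (220,256,300):
  for v in (295,315): print(u,v,pt(f,u,v).round(4))
f=grab('scene'); im=f['image'][:,:,::-1]
cv2.imwrite('pics/s16.png',cv2.resize(im[150:220,190:280],(780,600),interpolation=cv2.INTER_CUBIC))
"
```

```text
t: 23.7
eef_pos: [0.5436, 0.0301, 0.1805]
ee_rot: [-3.141, 0.0, -3.04]
force: [0.6, 1.6, -1.1]
width: 0.0361
[0.54341129 0.0300671  0.180493  ] [-0.76851959 -0.20161327 -0.6956328 ]
220 295 [0.4713 0.0226 0.16  ]
220 315 [0.5332 0.0184 0.078 ]
256 295 [0.4713 0.0226 0.16  ]
256 315 [0.4713 0.0226 0.16  ]
300 295 [0.4713 0.0226 0.16  ]
300 315 [0.4713 0.0226 0.16  ]
```

View pics/s16.png

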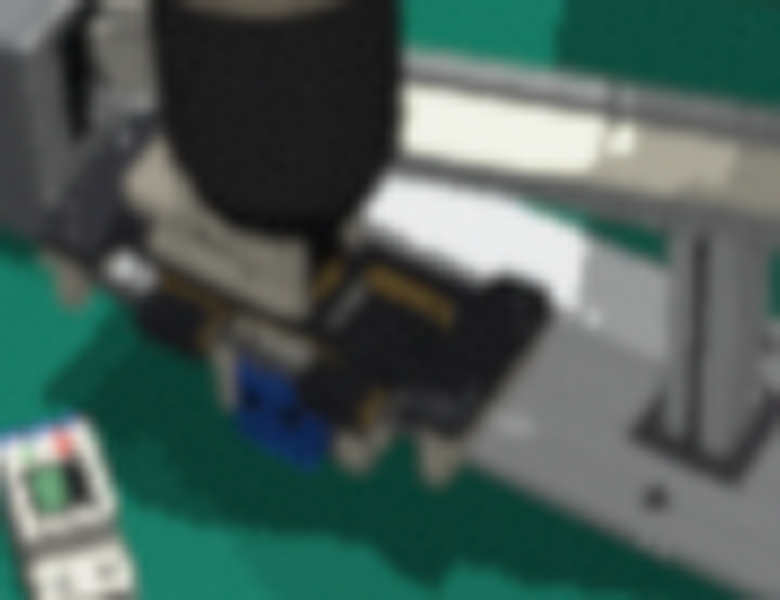

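View pics/w16.png

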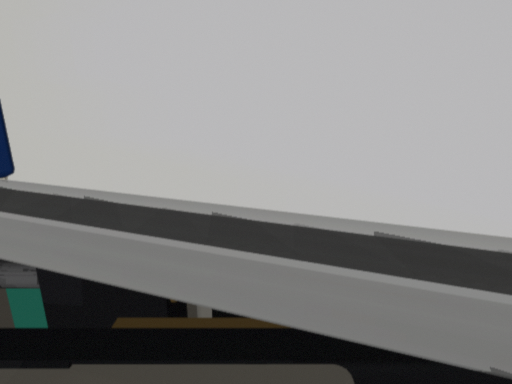

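```bash
python3 -c "
from h import *
for k in range(2):
  f=grab('scene'); P=cloud(f); im=f['image'].astype(int)
  r,g,b=im[...,0],im[...,1],im[...,2]
  m=(b>r+35)&(b>g+25)&(P[...,0]>.53)&(P[...,0]<.61)&(abs(P[...,1]-.04)<.06)&(P[...,2]>.0)
  m=cv2.erode(m.astype(np.uint8),np.ones((2,2)))>0
  q=P[m]; w=np.array([.9945,.1045,0]); O=np.array([.4802,-.103,0])
  X=np.c_[(q-O)@w,q[:,2]]
  print(len(q)); 
  A=np.polyfit(X[:,1],X[:,0],1); print('dw/dz',A,'alpha',np.degrees(np.arctan(-A[0])), X.min(0),X.max(0),X.mean(0))
"
```

```text
46
dw/dz [0.0432171  0.09977596] alpha -2.474617731195077 [0.09268401 0.01469974] [0.1079513  0.06309282] [0.10139078 0.03736522]
45
dw/dz [-0.00424997  0.10116643] alpha 0.24350368769779066 [0.09400606 0.01513644] [0.10770115 0.05992668] [0.10100848 0.03716532]
```

```bash
python3 -m handwheel '[[-0.2,0,0,0],[-0.2,0,0,0],[0,0,0,0]]' 1 3; python3 -m handwheel '[[0,0,0,0],[0,0,0,0],[0,0,0,0]]' 0.45 3; cat > sb.py <<'E'
from h import *
f=grab('scene'); P=cloud(f); im=f['image'].astype(int)
r,g,b=im[...,0],im[...,1],im[...,2]
m=(b>r+35)&(b>g+25)&(P[...,0]>.53)&(P[...,0]<.61)&(abs(P[...,1]-.04)<.06)&(P[...,2]>.0)
m=cv2.erode(m.astype(np.uint8),np.ones((2,2)))>0
q=P[m]; w=np.array([.9945,.1045,0]); O=np.array([.4802,-.103,0])
X=np.c_[(q-O)@w,q[:,2]]
A=np.polyfit(X[:,1],X[:,0],1); print(len(q),'alpha',np.degrees(np.arctan(-A[0])), X.min(0),X.max(0),X.mean(0))
s=arm.get_state(); print(s['eef_pos'],s['force'],s['width'])
im=f['image'][:,:,::-1]
cv2.imwrite('pics/s17.png',cv2.resize(im[150:220,190:280],(780,600),interpolation=cv2.INTER_CUBIC))
E
python3 sb.py
```

```text
t: 24.2
eef_pos: [0.5389, 0.03, 0.1805]
ee_rot: [-3.142, -0.001, -3.04]
force: [-0.6, 0.9, -1.2]
width: 0.0359
t: 24.5
eef_pos: [0.5396, 0.0301, 0.1808]
ee_rot: [3.142, 0.0, -3.04]
force: [-0.2, -0.5, -0.7]
width: 0.0476
43 alpha -1.8172266857082633 [0.08952746 0.0162112 ] [0.10357968 0.06098943] [0.09710925 0.04057157]
[0.53952637 0.03008331 0.18074611] [-0.63441148 -0.38673356  0.19020441] 0.047629385911395074
```

View pics/s17.png

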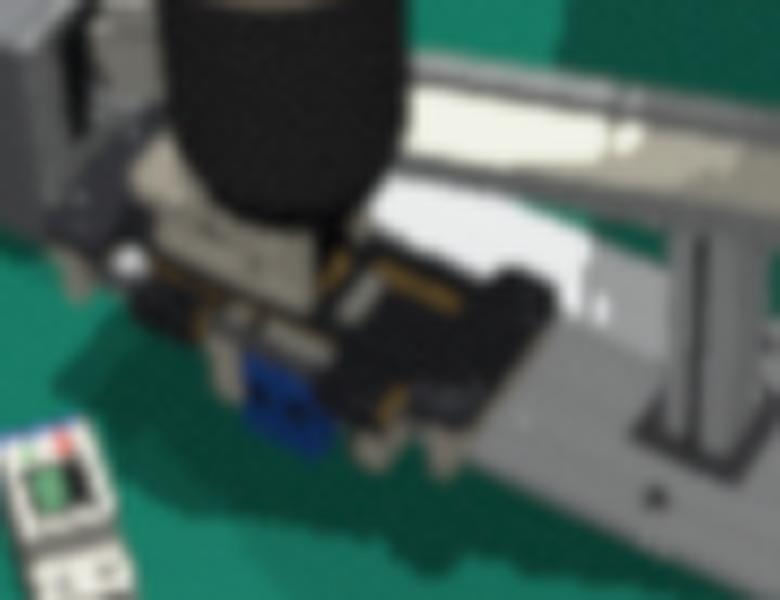

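```bash
python3 -m handwheel '[[0,0,1,0],[0,0,1,0],[0,0,1,0],[0,0,0,0]]' 0.45 3; python3 -m handwheel '[[0,0,0,0],[0,0,0,0],[0,0,0,0],[0,0,0,0],[0,0,0.5,0],[0,0,0.5,0],[0,0,0,0]]' 1 12; python3 sb.py
```

```text
t: 24.95
eef_pos: [0.5401, 0.0303, 0.2128]
ee_rot: [3.141, 0.003, -3.039]
force: [0.0, -0.2, 0.5]
width: 0.0484
t: 25.65
eef_pos: [0.5397, 0.0301, 0.2213]
ee_rot: [3.141, 0.001, -3.04]
force: [-0.7, 0.6, -1.3]
width: 0.0357
59 alpha 3.0724289743739543 [0.08860064 0.02958617] [0.10271697 0.07666753] [0.0967831  0.05260833]
[0.53955385 0.03011409 0.2210396 ] [-0.21918323 -0.92558196 -1.17137962] 0.03590981369901622
```

View pics/s17.png

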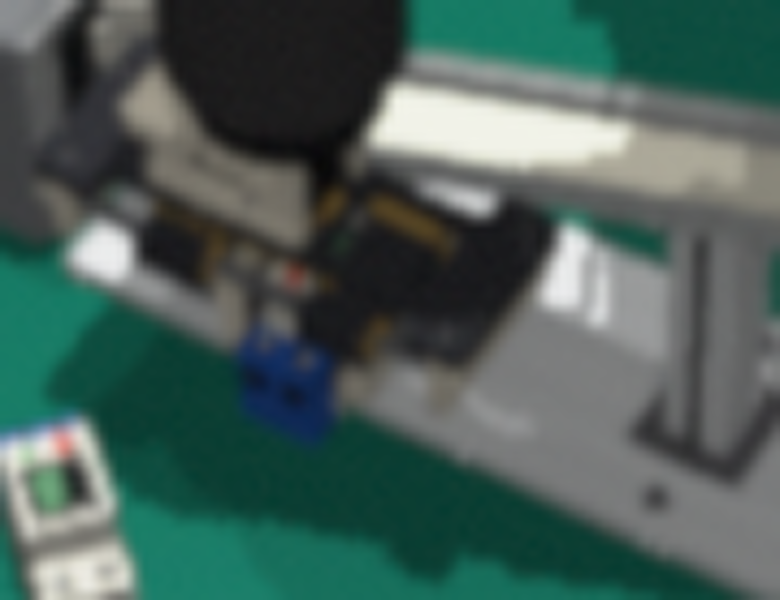

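```bash
python3 -m handwheel '[[1.7,0.2,0,0],[1.7,0.2,0,0],[0,0,4,0],[0,0,4,0],[0,0,4,0],[0,0,4,0],[-1,0,0,0.143],[-1,0,0,0.143],[-1,0,0,0.143],[-1,0,0,0.143],[-1,0,0,0.143],[-1,0,0,0.143],[-1,0,0,0.143],[-1,0,0,0.143],[-1,0,0,0.143],[-1,0,0,0.143],[-0.9,0,0,0.143],[0,0,0,0]]' 1 12; cat > lf.py <<'E'
from h import *
import sys
s=arm.get_state(); G=s['eef_pos']-[0,0,.159]
u=np.array([-.1045,.9945,0]);w=np.array([.9945,.1045,0]);O=np.array([.4802,-.103,.07])
c,sn=np.cos(np.radians(20)),np.sin(np.radians(20))
B=np.stack([u*c+[0,0,sn],-w*-1*-1,np.array([0,0,c])-u*sn])
B[1]=-w
g=B@(G-O); print('grasp lane xyz',g.round(4),'eef',s['eef_pos'].round(4),'yaw',np.degrees(s['ee_rot'][2]).round(1),'F',s['force'].round(1),'width',s['width'].round(4))
f=grab('wrist',sys.argv[1])
for v in range(120,256,15):
    p=B@(pt(f,256,v)-O); print(v,p.round(4),end=' ')
print()
E
python3 lf.py w20
```

```text
t: 27.5
eef_pos: [0.4635, 0.0339, 0.3807]
ee_rot: [3.141, 0.0, -1.465]
force: [-0.4, -0.4, -1.8]
width: 0.0358Traceback (most recent call last):
  File "lf.py", line 8, in <module>
    g=B@(G-O); print('grasp lane xyz',g.round(4),'eef',s['eef_pos'].round(4),'yaw',np.degrees(s['ee_rot'][2]).round(1),'F',s['force'].round(1),'width',s['width'].round(4))
                                                                                                                                                       ^^^^^^^^^^^^^^^^
AttributeError: 'float' object has no attribute 'round'
```

```bash
sed -i "s/s\['width'\].round(4)/s['width']/" lf.py; python3 lf.py w20
```

```text
grasp lane xyz [0.1814 0.0024 0.0954] eef [0.4635 0.0339 0.3807] yaw -83.9 F [-0.4 -0.4 -1.8] width 0.03580702570104552
120 [0.0853 0.0023 0.0002] 135 [0.1273 0.0021 0.12  ] 150 [0.1329 0.0021 0.1171] 165 [0.1389 0.0021 0.115 ] 180 [0.1451 0.0021 0.1128] 195 [0.1528 0.0021 0.1337] 210 [0.1582 0.0021 0.1315] 225 [0.1637 0.0021 0.1294] 240 [0.1694 0.0021 0.1279] 255 [0.1751 0.0021 0.1262]
```

View pics/w20.png

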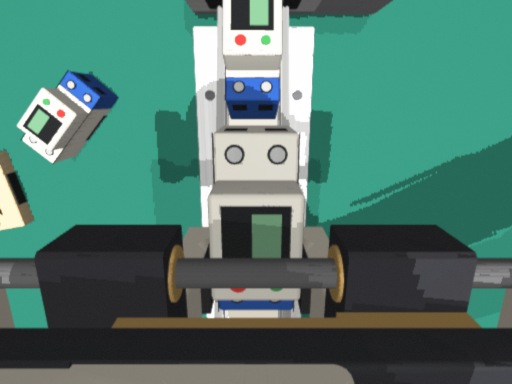

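```bash
python3 - <<'E'
from h import *
f=grab('wrist')
u=np.array([-.1045,.9945,0]);w=np.array([.9945,.1045,0]);O=np.array([.4802,-.103,.07])
P=cloud(f); im=f['image'].astype(int); r,g,b=im[...,0],im[...,1],im[...,2]
bl=(b>r+50)&(b>g+40); 
for v in (90,100,110):
    c=np.where(bl[v,200:320])[0]+200; a=pt(f,c[0]+1,v)-O; d=pt(f,c[-1]-1,v)-O
    print('blue in lane',v,c[0],c[-1],'y',-(a@w).round(4),-(d@w).round(4))
for v in (160,220):
    row=P[v]; ok=np.where((row[:,2]>.18)&(np.arange(512)>190)&(np.arange(512)<325))[0]
    print('held',v,ok[0],ok[-1],-((row[ok[0]]-O)@w).round(4),-((row[ok[-1]]-O)@w).round(4))
E
```

```text
blue in lane 90 226 279 y -0.0172 0.0163
blue in lane 100 227 279 y -0.0166 0.0163
blue in lane 110 231 275 y -0.0153 0.0147
held 160 213 299 -0.0164 0.0196
held 220 208 303 -0.0167 0.019
```

```bash
python3 -m handwheel '[[0.2,0,-1.5,0],[0,0,-1.5,0],[0,0,-1,0],[0,0,-0.5,0],[0,0,0,0]]' 1 12; python3 lf.py w21;  python3 -m handwheel '[[0,0,-0.2,0],[0,0,-0.2,0],[0,0,-0.2,0],[0,0,-0.2,0],[0,0,0,0]]' 1 4; python3 lf.py w22
```

```text
t: 28.1
eef_pos: [0.4665, 0.034, 0.3351]
ee_rot: [3.14, -0.001, -1.468]
force: [0.0, -0.5, -1.0]
width: 0.0357
grasp lane xyz [ 0.1657 -0.0007  0.0526] eef [0.4665 0.034  0.3351] yaw -84.1 F [ 0.  -0.5 -1. ] width 0.03570388435055036
120 [ 0.0848 -0.0004  0.0092] 135 [ 0.1108 -0.0006  0.0749] 150 [ 0.117  -0.0006  0.0742] 165 [ 0.1231 -0.0006  0.0726] 180 [ 0.1293 -0.0006  0.0709] 195 [ 0.1369 -0.0007  0.0901] 210 [ 0.1423 -0.0007  0.0889] 225 [ 0.1478 -0.0007  0.0869] 240 [ 0.1535 -0.0007  0.0851] 255 [ 0.1593 -0.0008  0.0833] 
t: 28.65
eef_pos: [0.4664, 0.0341, 0.3276]
ee_rot: [-3.142, -0.0, -1.467]
force: [0.2, 0.2, -2.0]
width: 0.036
grasp lane xyz [ 0.1631 -0.0006  0.0455] eef [0.4664 0.0341 0.3276] yaw -84.0 F [ 0.2  0.2 -2. ] width 0.036007325870247665
120 [ 0.0852 -0.0007  0.0116] 135 [ 0.1088 -0.0008  0.0696] 150 [ 0.1145 -0.0008  0.0671] 165 [ 0.1205 -0.0008  0.0648] 180 [ 0.1268 -0.0008  0.0642] 195 [ 0.1343 -0.0008  0.0821] 210 [ 0.1398 -0.0008  0.0831] 225 [ 0.1454 -0.0008  0.0799] 240 [ 0.151  -0.0008  0.0778] 255 [ 0.157  -0.0009  0.075 ]
```

View pics/w22.png

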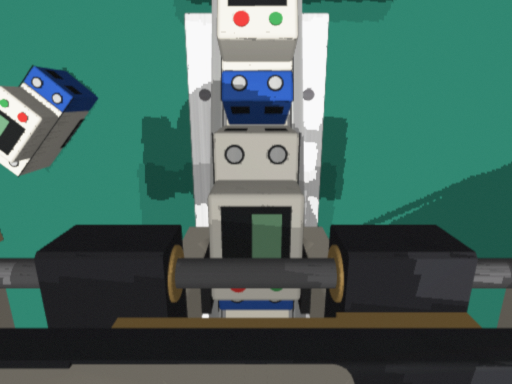

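```bash
python3 -m handwheel '[[0,0,-0.2,0],[0,0,-0.2,0],[0,0,-0.1,0],[0,0,0,0]]' 1 4; python3 lf.py w23
```

```text
t: 29.1
eef_pos: [0.4665, 0.034, 0.3227]
ee_rot: [-3.141, -0.0, -1.467]
force: [-0.2, -2.2, 1.5]
width: 0.0357
grasp lane xyz [ 0.1614 -0.0007  0.0409] eef [0.4665 0.034  0.3227] yaw -84.0 F [-0.2 -2.2  1.5] width 0.035749997221737495
120 [ 0.0852 -0.0008  0.0128] 135 [ 0.1059 -0.0009  0.0602] 150 [ 0.112  -0.0009  0.0582] 165 [ 0.1185 -0.0009  0.0585] 180 [ 0.1271 -0.001   0.0782] 195 [ 0.1326 -0.001   0.0777] 210 [ 0.1381 -0.001   0.0765] 225 [ 0.1437 -0.001   0.0749] 240 [ 0.1492 -0.001   0.0748] 255 [ 0.1549 -0.001   0.073 ]
```

```bash
python3 -m handwheel '[[0,0,-0.2,0],[0,0,-0.2,0],[0,0,0,0]]' 1 3; python3 lf.py w24
```

```text
t: 29.45
eef_pos: [0.4661, 0.0341, 0.3179]
ee_rot: [3.14, 0.0, -1.467]
force: [0.0, 0.2, -1.4]
width: 0.036
grasp lane xyz [ 0.1599 -0.0003  0.0364] eef [0.4661 0.0341 0.3179] yaw -84.1 F [ 0.   0.2 -1.4] width 0.035976132314840904
120 [ 0.0852 -0.0001  0.0131] 135 [ 0.1015 -0.0002  0.0439] 150 [ 0.1088 -0.0002  0.0451] 165 [ 0.1191 -0.0003  0.067 ] 180 [ 0.125  -0.0003  0.0673] 195 [ 0.1309 -0.0003  0.0676] 210 [ 0.1366 -0.0004  0.0669] 225 [ 0.1423 -0.0004  0.067 ] 240 [ 0.1481 -0.0004  0.0661] 255 [ 0.1538 -0.0004  0.0661]
```

```bash
python3 -m handwheel '[[0.05,-0.45,-0.17,0],[0.05,-0.45,-0.17,0],[0,0,0,0]]' 1 3; python3 lf.py w25; python3 -m handwheel '[[0,0,0,0],[0,0,0,0],[0,0,0,0],[0,0,0,0]]' 0.35; python3 lf.py w26
```

```text
t: 29.8
eef_pos: [0.4673, 0.0245, 0.3148]
ee_rot: [3.141, -0.0, -1.467]
force: [-0.3, 0.7, -1.8]
width: 0.0359
grasp lane xyz [ 0.1498 -0.0005  0.0368] eef [0.4673 0.0245 0.3148] yaw -84.1 F [-0.3  0.7 -1.8] width 0.03588465417904001
120 [ 0.0837 -0.0004  0.0427] 135 [ 0.0917 -0.0004  0.046 ] 150 [ 0.0985 -0.0004  0.0453] 165 [ 0.1089 -0.0005  0.0673] 180 [ 0.1148 -0.0005  0.0679] 195 [ 0.1206 -0.0005  0.0682] 210 [ 0.1264 -0.0005  0.0663] 225 [ 0.1321 -0.0005  0.0674] 240 [ 0.1378 -0.0006  0.0675] 255 [ 0.1435 -0.0006  0.0673] 
t: 30.25
eef_pos: [0.4675, 0.0251, 0.3154]
ee_rot: [-3.141, 0.0, -1.467]
force: [0.0, -0.5, -0.1]
width: 0.0562
grasp lane xyz [ 0.1505 -0.0008  0.0372] eef [0.4675 0.0251 0.3154] yaw -84.0 F [ 0.  -0.5 -0.1] width 0.05624955093804847
120 [ 0.0847 -0.0009  0.0436] 135 [ 0.0919 -0.0009  0.0438] 150 [ 0.0988 -0.0009  0.043 ] 165 [ 0.1094 -0.001   0.0656] 180 [ 0.1154 -0.001   0.0659] 195 [ 0.1212 -0.001   0.0654] 210 [ 0.1271 -0.001   0.0659] 225 [ 0.1329 -0.001   0.0665] 240 [ 0.1388 -0.001   0.0655] 255 [ 0.1446 -0.001   0.0651]
```

View pics/w26.png

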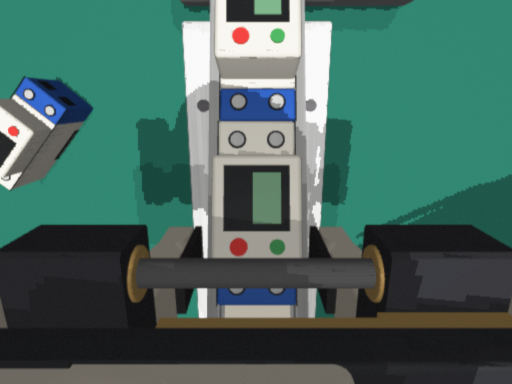

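```bash
python3 -m handwheel '[[0,0,2.5,0],[0,0,3,0],[0,0,3,0],[1.06,-0.24,0,0.142],[1.06,-0.24,0,0.142],[1.06,-0.24,0,0.142],[1.06,-0.24,0,0.142],[1.06,-0.24,0,0.142],[1.06,-0.24,0,0.142],[1.06,-0.24,0,0.142],[1.06,-0.24,0,0.142],[1.06,-0.24,0,0.142],[1.06,-0.24,0,0.142],[1.06,-0.24,0,0.142],[1.06,-0.24,0,0.142],[1.06,-0.24,0,0.142],[1.06,-0.24,0,0.142],[1.06,-0.24,0,0.142],[1.06,-0.24,0,0.142],[1.06,-0.24,0,0.142]]' 0.2; python3 -m handwheel '[[0,0,0,0]]'; python3 - <<'E'
from h import *
f=grab('wrist','w30'); s=arm.get_state(); print(s['eef_pos'],np.degrees(s['ee_rot'][2]),s['q'].round(2))
P=cloud(f)
for lo,hi in ((.061,.071),(.039,.071)):
    m=(P[...,2]>lo)&(P[...,2]<hi)&(abs(P[...,0]-.656)<.07)&(abs(P[...,1]+.004)<.07)
    print(m.sum(),cv2.minAreaRect(P[m][:,:2].astype(np.float32)))
E
```

```text
t: 32.3
eef_pos: [0.6481, -0.0158, 0.4001]
ee_rot: [-3.141, 0.0, 0.953]
force: [1.1, -0.8, -0.1]
width: 0.0703
t: 32.4
eef_pos: [0.6485, -0.0159, 0.3996]
ee_rot: [-3.141, 0.001, 0.949]
force: [-0.4, 0.1, 0.3]
width: 0.07
[ 0.64782289 -0.01577816  0.39963759] 54.070125794875935 [ 0.28  0.32 -0.06 -0.   -1.19  2.24]
1640 ((0.6558820009231567, -0.0018834620714187622), (0.044185250997543335, 0.03589287027716637), 54.62529754638672)
2861 ((0.6555519104003906, -0.002196177840232849), (0.08459234237670898, 0.035863831639289856), 54.94326400756836)
```

View pics/w30.png

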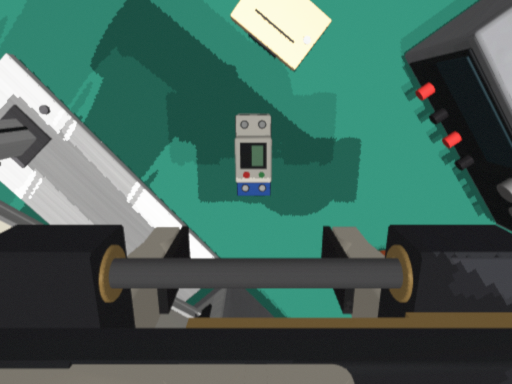

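```bash
python3 -m handwheel '[[0,0.15,-4,0.012],[0,0,-4,0],[0,0,-4,0],[0,0,-4,0],[0,0,-3,0],[0,0,-0.8,0],[0,0,0,0]]' 0.2; python3 -m handwheel '[[0,0,0,0],[0,0,0,0],[0,0,0,0],[0,0,0,0],[0,0,0,0],[0,0,0,0],[0,0,2,0],[0,0,3,0],[0,0,0,0]]' 1 12; python3 - <<'E'
from h import *
f=grab('wrist','w31'); s=arm.get_state(); G=s['eef_pos']-[0,0,.159]; print(s['eef_pos'])
for v in (130,145,160,175,185,190,195,200,220,250): r=pt(f,256,v)-G; print(v,(r@[-.576,-.817,0]).round(4),r[2].round(4))
E
```

```text
t: 33.15
eef_pos: [0.6472, -0.0142, 0.2015]
ee_rot: [-3.14, 0.002, 0.957]
force: [0.1, 1.1, 0.3]
width: 0.0706
t: 34.05
eef_pos: [0.6491, -0.014, 0.2561]
ee_rot: [3.137, -0.004, 0.96]
force: [0.9, 1.3, -1.2]
width: 0.0359
[ 0.64827247 -0.01410955  0.25412253]
130 -0.0539 -0.0951
145 -0.0557 0.0017
160 -0.0495 0.0033
175 -0.0423 0.0004
185 -0.0384 0.0033
190 -0.0382 0.0108
195 -0.038 0.0174
200 -0.0376 0.023
220 -0.03 0.0243
250 -0.0175 0.0243
```

View pics/w31.png

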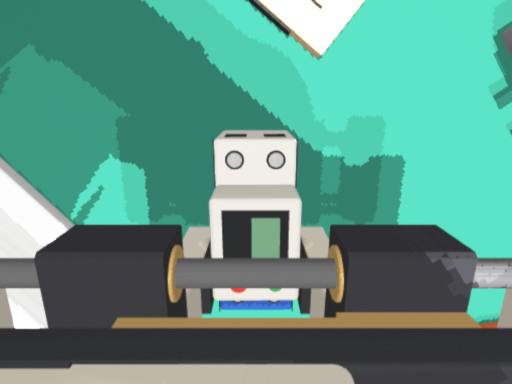

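```bash
python3 -m handwheel '[[0,0,4,0],[0,0,4,0],[0,0,4.5,0],[0,0,4.5,0]]' 1 12; python3 -m handwheel '[[-1.12,0.74,0,-0.1425],[-1.12,0.74,0,-0.1425],[-1.12,0.74,0,-0.1425],[-1.12,0.74,0,-0.1425],[-1.12,0.74,0,-0.1425],[-1.12,0.74,0,-0.1425],[-1.12,0.74,0,-0.1425],[-1.12,0.74,0,-0.1425],[-1.12,0.74,0,-0.1425],[-1.12,0.74,0,-0.1425],[-1.12,0.74,0,-0.1425],[-1.12,0.74,0,-0.1425],[-1.12,0.74,0,-0.1425],[-1.12,0.74,0,-0.1425],[-1.12,0.74,0,-0.1425],[-1.12,0.74,0,-0.1425],[-1.12,0.74,0,-0.1425],[0,0,0,0]]' 1 12; python3 lf.py w32
```

```text
t: 34.5
eef_pos: [0.6472, -0.0142, 0.4223]
ee_rot: [-3.139, 0.002, 0.959]
force: [1.6, 0.8, -1.2]
width: 0.0359
t: 36.3
eef_pos: [0.4561, 0.1118, 0.4213]
ee_rot: [3.14, 0.0, -1.466]
force: [0.5, 0.3, -2.0]
width: 0.036
grasp lane xyz [0.2689 0.0016 0.1068] eef [0.4561 0.1118 0.4213] yaw -84.0 F [ 0.5  0.3 -2. ] width 0.0359770982901272
120 [0.1703 0.002  0.0034] 135 [0.2095 0.0017 0.1104] 150 [0.2195 0.0016 0.1241] 165 [0.2257 0.0016 0.1221] 180 [0.232  0.0016 0.1198] 195 [0.2395 0.0016 0.1339] 210 [0.2455 0.0016 0.1387] 225 [0.2513 0.0016 0.1373] 240 [0.2572 0.0016 0.1345] 255 [0.2631 0.0016 0.1335]
```

View pics/w32.png

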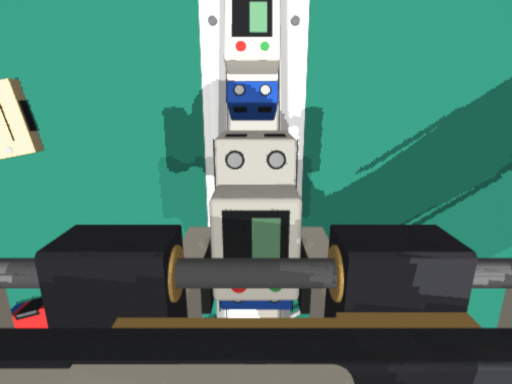

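```bash
python3 -m handwheel '[[0.2,0,-2,0],[0,0,-2,0],[0,0,-1.2,0],[0,0,-0.6,0],[0,0,0,0]]' 1 12;  python3 -m handwheel '[[0,0,-0.2,0],[0,0,-0.2,0],[0,0,-0.2,0],[0,0,-0.2,0],[0,0,-0.2,0],[0,0,0,0]]' 1 4; python3 lf.py w33
```

```text
t: 36.85
eef_pos: [0.4594, 0.1114, 0.3635]
ee_rot: [3.14, -0.001, -1.462]
force: [-0.5, -0.4, -1.5]
width: 0.0359
t: 37.45
eef_pos: [0.4592, 0.1116, 0.3541]
ee_rot: [-3.142, 0.0, -1.463]
force: [0.0, -1.8, 0.9]
width: 0.0356
grasp lane xyz [ 0.2454 -0.0015  0.0438] eef [0.4592 0.1116 0.3541] yaw -83.8 F [ 0.  -1.8  0.9] width 0.03558190477561376
120 [ 0.17   -0.0018  0.0185] 135 [ 0.1881 -0.0018  0.0562] 150 [ 0.1947 -0.0018  0.0551] 165 [ 0.2014 -0.0018  0.0542] 180 [ 0.2104 -0.0018  0.0745] 195 [ 0.2162 -0.0018  0.0742] 210 [ 0.222  -0.0018  0.0743] 225 [ 0.2278 -0.0018  0.0725] 240 [ 0.2337 -0.0018  0.0708] 255 [ 0.2396 -0.0018  0.0698]
```

```bash
python3 -m handwheel '[[0,0,-0.2,0],[0,0,-0.2,0],[0,0,0,0]]' 1 3; python3 lf.py w34
```

```text
t: 37.8
eef_pos: [0.4591, 0.1117, 0.3498]
ee_rot: [3.141, 0.0, -1.463]
force: [0.3, -0.1, -1.6]
width: 0.0359
grasp lane xyz [ 0.244  -0.0014  0.0397] eef [0.4591 0.1117 0.3498] yaw -83.8 F [ 0.3 -0.1 -1.6] width 0.035949251722977874
120 [ 0.17   -0.0016  0.019 ] 135 [ 0.1848 -0.0016  0.0442] 150 [ 0.1916 -0.0016  0.0426] 165 [ 0.1991 -0.0016  0.0441] 180 [ 0.2086 -0.0017  0.0663] 195 [ 0.2145 -0.0017  0.0657] 210 [ 0.2205 -0.0016  0.0659] 225 [ 0.2265 -0.0016  0.0658] 240 [ 0.2225 -0.002   0.1949] 255 [ 0.2383 -0.0016  0.0655]
```

```bash
python3 -m handwheel '[[0.03,-0.4,-0.14,0],[0.03,-0.4,-0.14,0],[0.03,-0.3,-0.11,0],[0,0,0,0]]' 1 3; python3 lf.py w35; python3 -m handwheel '[[0,0,0,0],[0,0,0,0],[0,0,0,0],[0,0,0,0]]' 0.35; python3 lf.py w36; python3 -m handwheel '[[0,0,2,0],[0,0,4,0],[0,2,4,0],[0,3,3,0],[0,0,0,0]]' 0; python3 lf.py w37
```

```text
t: 38.25
eef_pos: [0.46, 0.1001, 0.3461]
ee_rot: [3.141, -0.0, -1.464]
force: [0.6, -0.1, -1.2]
width: 0.036
grasp lane xyz [ 0.2318 -0.0012  0.0402] eef [0.46   0.1001 0.3461] yaw -83.9 F [ 0.6 -0.1 -1.2] width 0.035965265092445166
120 [ 0.1651 -0.0014  0.0442] 135 [ 0.1724 -0.0014  0.0441] 150 [ 0.1795 -0.0013  0.0437] 165 [ 0.1869 -0.0013  0.0447] 180 [ 0.1963 -0.0014  0.0664] 195 [ 0.2023 -0.0014  0.0665] 210 [ 0.2083 -0.0014  0.0676] 225 [ 0.2143 -0.0014  0.0663] 240 [ 0.2202 -0.0014  0.0662] 255 [ 0.226  -0.0014  0.0661] 
t: 38.7
eef_pos: [0.4602, 0.1007, 0.3465]
ee_rot: [-3.141, 0.0, -1.463]
force: [0.5, 0.4, 0.2]
width: 0.056
grasp lane xyz [ 0.2325 -0.0014  0.0404] eef [0.4602 0.1007 0.3465] yaw -83.8 F [0.5 0.4 0.2] width 0.056042850607693075
120 [ 0.1656 -0.0018  0.0435] 135 [ 0.1729 -0.0018  0.0436] 150 [ 0.1803 -0.0017  0.0439] 165 [ 0.1909 -0.0018  0.0665] 180 [ 0.1968 -0.0017  0.0648] 195 [ 0.203  -0.0017  0.0665] 210 [ 0.209  -0.0017  0.0661] 225 [ 0.215  -0.0017  0.0666] 240 [ 0.221  -0.0017  0.0655] 255 [ 0.2268 -0.0017  0.0659] 
t: 39.25
eef_pos: [0.461, 0.1528, 0.4809]
ee_rot: [-3.134, 0.003, -1.461]
force: [0.1, -0.1, -0.5]
width: 0.0864
grasp lane xyz [ 0.3271 -0.0077  0.149 ] eef [0.461  0.1528 0.4809] yaw -83.7 F [ 0.1 -0.1 -0.5] width 0.0864025730235038
120 [ 0.2349 -0.0099  0.0639] 135 [ 0.241  -0.01    0.0423] 150 [ 0.2538 -0.0099  0.0439] 165 [ 0.2593 -0.01   -0.0008] 180 [ 2.737e-01 -9.900e-03  2.000e-04] 195 [ 2.879e-01 -9.800e-03 -1.000e-04] 210 [ 0.302  -0.0098 -0.0005] 225 [ 0.316  -0.0097 -0.0005] 240 [ 0.3299 -0.0096  0.0005] 255 [ 0.3699 -0.0101 -0.2091]
```

View pics/w37.png

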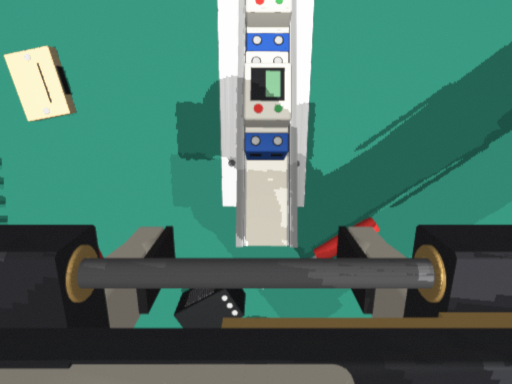

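```bash
python3 -m handwheel '[[0,3,0,0],[0,3,0,0],[0,0,0,0]]'; python3 - <<'E'
from h import *
u=np.array([-.1045,.9945,0]);w=np.array([.9945,.1045,0]);O=np.array([.4802,-.103,.07]);c,s=np.cos(np.radians(20)),np.sin(np.radians(20))
B=np.stack([u*c+[0,0,s],-w,np.array([0,0,c])-u*s])
f=grab('wrist','w40'); L=(cloud(f)-O)@B.T; ok=(f['depth']>0)&(abs(L[...,1])<.03)
for a,b in ((.02,.085),(.085,.17),(.17,.26)):
    m=ok&(L[...,2]>.06)&(L[...,2]<.075)&(L[...,0]>a)&(L[...,0]<b); q=L[m]
    if len(q)>30: print('nose x',np.percentile(q[:,0],[1,99]).round(4),'y',np.percentile(q[:,1],[1,99]).round(4),'z',q[:,2].mean().round(4),len(q))
m=ok&(L[...,2]>.038)&(L[...,2]<.05); print('body top x max',np.percentile(L[m][:,0],99.5))
f=grab('top'); im=f['image'][:,:,::-1]; cv2.imwrite('pics/t40.png',cv2.resize(im[60:290,130:450],(800,575),interpolation=cv2.INTER_CUBIC))
E
```

```text
t: 39.6
eef_pos: [0.4601, 0.2125, 0.4749]
ee_rot: [3.14, -0.001, -1.462]
force: [0.2, -1.4, -0.6]
width: 0.0875
nose x [0.2112 0.2356] y [-0.0193  0.0159] z 0.0653 1966
body top x max 0.25560085584441466
```

View pics/t40.png

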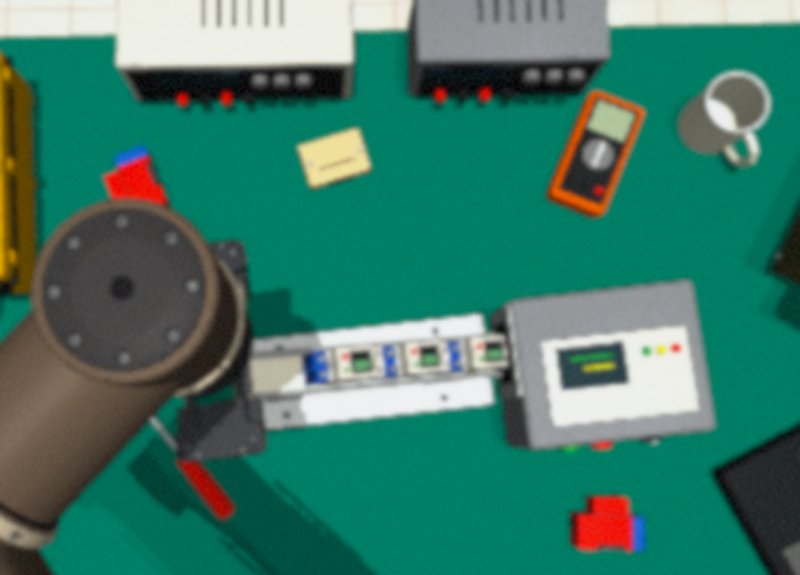

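```bash
python3 -c "
from station import arm
print(arm.job_done())"
```

```text
the job is handed in; nothing more can be done
None
```

Both loose modules are in the chute behind the one already there, and I handed the job in at about 39.6 s of the 72 s allowed. `job_done()` gave no verdict, so the result rests on my own checks below.

**What I did**
- **module_b (face down):** I turned it over in a light grip by shaking and dragging it against the bench, stood it on its end, regripped, and tipped it towards its rail side. The grip slid too low to release it on the bench, so I set it flat, half over the edge of the chute's foot plate, and regripped it higher. I then pressed it flush on the lane, slid it down against module_in_lane and released it.
- **module_a (already face up):** I gripped it, turned it about 139 degrees, pressed it flush on the lane, slid it down to module_b and released it.

**Last checks**
- **module_a:** Its uphill end is at about 0.2556 m along the lane, so its origin is near 0.213 m (target 0.2125 m). It lies about 1.7 mm off the lane's middle, face at 0.065 m.
- **module_b:** Just after release its face was parallel to the lane at about 0.066 m, about 1 mm off the middle. The final wrist picture no longer reached it, so I did not measure it or module_in_lane again.
- **Row:** The last top picture shows three modules closed up, faces up and blue ends uphill, with the gripper clear of them.
- **Bystanders:** Those in view (terminal block, multimeter, screwdriver, red look-alikes) looked where they were at the start. The power unit and tape roll were hidden under the arm or out of the crop; no move was aimed at them.

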